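Unlock the core-sample rack and set the samples on their cold plates

ROBOT

A 7-joint arm with a two-finger parallel gripper is mounted at the origin on the work surface. World frame = base frame: x ahead of the robot, y to its left, z up, the work surface at z = 0. Lengths are in m, angles in rad, forces in N, time in s.
With the tool pointing down it reaches from about 0.4 to 0.85 m from the base axis. Payload 10.4 kg.
Tool frame: the origin (TCP) lies at the centre of the arm's flange, where the gripper is bolted on; the fingertips stand 173 mm ahead of it and the grasp point (between the pads) lies 155 mm ahead of it (manip.nose_length is the distance from the TCP to the fingertips, in m); z points along the fingers, x is the direction in which the jaws open and shut, and the axes are right-handed (so a half turn about z gives the same grasp; the last joint's range is limited). The gripper opens to 85 mm and grips with 20 to 120 N. Pads are 22 mm wide; open, the fingers measure 114 mm over their backs; the gripper's body (76 mm by 85 mm) begins 54 mm behind the grasp point. The pads swing forward as they close: fully open they stand 13 mm farther back than shut.
Start: joints at [-1.236, 0.332, -0.065, 1.46, 0.022, 1.35, -0.088], TCP at [0.219, 0.585, 0.405] pointing down, gripper open.
Joint ranges: [-2.6, 2.6], [-0.5, 2.12], [-1.47, 1.34], [0.16, 2.42], [-1.27, 4.41], [0.06, 2.06], [-2.6, 2.6]. Speed limits (rad/s): [2.22, 2.22, 2.79, 2.79, 3.14, 3.14, 3.14].

INTERFACE

Orientations are given as a unit quaternion [x, y, z, w].
In Python, from workcell import status, cams, order, manip gives the robot as it stands.
- The arm moves only by the tool servo_tool, never from a script. Its argument "motion" is a list that holds one entry, the list of rows, each a list of 6 numbers: the shift along the tool's x, y, z in units of 50 mm (1.0 is 50 mm), then the turn, a rotation vector about the tool's x, y, z in units of 5 degrees (1.0 is 5 degrees). In form: [[[x, y, z, ax, ay, az], ...]]. A call has 1 to 12 rows; each row shifts and turns the pose as measured when the row begins, along the tool's axes as they then stand; what a row does not reach is not made up. A row lasts 1/10 s, in which the tool goes at most 50 mm and 8.59 degrees, less where a joint would pass 70% of its speed; a pose out of reach is approached as far as the arm can. A call is refused whole if a number of a shift passes 1 or a number of a turn 1, either way. A call with a gripper value outside its range is refused whole. "jaw" is the closure in counts, from 0 (fully open) to 255 (shut), set as the call begins (left out, the last holds). The fingers move at their own pace and stop on an object; "force" is the grip in N (left out, the last holds). Time passes only in rows, so rows that do not move let the fingers close. It gives the time, the measured TCP pose, the force and the opening at its end, in the units of the state.
- status.get_obs(): the state, without advancing time (a new reading comes with each control period).
- cams.camera(name): name is "scene" or "top" or "wrist"; returns a dict with "color" (384x512x3 uint8, red, green, blue), "vertical_fov" (degrees; the focal length in pixels is half the picture's height over the tangent of half this angle, whatever the lens; pixels are square), "cx", "cy" (the principal point, pixels), "extrinsics" (4x4, takes a point from camera to world coordinates). Camera axes: x right, y down, z forward; pixel columns grow to the right and rows downward; lengths in m; the calibration is good to about 2 mm. A picture is of the moment at which its call begins. There is no depth.
- order.hand_in(): hands the job in, once; it reports no verdict.
The state is a dict: "clock": time; "joint_pos": joint angles; "joint_velocities": joint speeds; "tau": joint torques, N m; "position": TCP position; "ee_rot": TCP orientation; "ft_force": force on the tool from outside, world axes, zero at the start; "torque": the same for the moment, N m; "grip_width": opening from 0.0 (shut) to 1.0 (fully open).
Only numpy, scipy, OpenCV 4.12 (cv2) and the standard library are available. Lean on these libraries where they do the work, as an engineer would, in place of code of your own. Each camera call takes 0.05 s, during which the arm holds its last target.

TASK

First lift the retaining bar out of the two open brackets of the sample rack by its orange tab and lay it flat in the long black tray, tab up. Then take the canisters with red, yellow and blue lids from the rack and stand each upright in the middle of the cold plate whose rim has its colour. Keep the canisters upright, and set everything down without dropping it. Leave the grey- and black-lidded canisters where they are in the rack.

Things in the scene. Friction and masses are not known exactly. Their poses are not given: they have to be found in the camera images.
- bar_tab (a point): Centre of the orange tab (12 mm thick in x, 50 long in y, 28 high) standing on the middle of the loose aluminium bar (310 mm long in y, 16 wide, 12 high, 200 g), 26 mm above the bar's underside. The bar lies 2 mm above the lids, along their row, its ends in two steel brackets 290 mm apart, open at the top (notch 20 wide, 8 deep): it lifts straight up.
- tray_in (a point): Centre of the inner floor of the long low black plastic tray, fixed to the table, where the bar belongs. Inside 350 mm long (its x axis), 44 mm wide (y); walls 4 mm thick, rising 12 mm above the inner floor (4 mm thick).
- can_red_center (a point): Loose white sample canister with red lid and red band: upright cylinder 40 mm in diameter, 80 tall, about 140 g; point at its centre, 40 mm above its underside. Stands at the start in any one of five pockets (54 mm apart in a row, 43 wide, 12 deep) of a fixed green rack 72 x 320 mm, 18 high; the end brackets, 37 mm beyond the outer canisters' centres, are 96 mm high.
- can_yellow_center (a point): Loose white sample canister with yellow lid and yellow band: upright cylinder 40 mm in diameter, 80 tall, about 140 g; point at its centre, 40 mm above its underside. Stands at the start in any one of five pockets (54 mm apart in a row, 43 wide, 12 deep) of a fixed green rack 72 x 320 mm, 18 high; the end brackets, 37 mm beyond the outer canisters' centres, are 96 mm high.
- can_blue_center (a point): Loose white sample canister with blue lid and blue band: upright cylinder 40 mm in diameter, 80 tall, about 140 g; point at its centre, 40 mm above its underside. Stands at the start in any one of five pockets (54 mm apart in a row, 43 wide, 12 deep) of a fixed green rack 72 x 320 mm, 18 high; the end brackets, 37 mm beyond the outer canisters' centres, are 96 mm high.
- can_grey_center (a point): Canister like the others (40 mm in diameter, 80 mm tall, point at its centre) but with grey lid and grey band, standing in the same rack. It stays there.
- can_black_center (a point): Canister like the others (40 mm in diameter, 80 mm tall, point at its centre) but with black lid and black band, standing in the same rack. It stays there.
- plate_red_top (a point): Centre of the top of the round cold plate with red rim, fixed to the table: bare aluminium disc 72 mm in diameter, 20 mm above the table, in a red rim 96 mm in diameter, 2 mm lower than the disc.
- plate_yellow_top (a point): Centre of the top of the round cold plate with yellow rim, fixed to the table: bare aluminium disc 72 mm in diameter, 20 mm above the table, in a yellow rim 96 mm in diameter, 2 mm lower than the disc.
- plate_blue_top (a point): Centre of the top of the round cold plate with blue rim, fixed to the table: bare aluminium disc 72 mm in diameter, 20 mm above the table, in a blue rim 96 mm in diameter, 2 mm lower than the disc.
Not all that is in view belongs to the job. What is shaped like the part that bears can_red_center but turquoise is not meant.

How it is judged:
By the outcome, as a careful person would: the job done as asked, in the order asked, and still so for the second after the job is handed in, with the robot touching nothing.
It also fails if it takes over 109 s, if anything falls off the work surface, if the arm or the gripper's body presses on something with over 40 N, if the wrist force passes 120 N, or if a joint passes its speed limit or range.

## Working session

There is one attempt and no reset: what is moved stays moved. The work goes in short steps, Python scripts to look and compute and a tool call to move; the robot and the scene stay as the last step left them, time stands still between calls to the robot, and variables do not carry over. Pictures are saved under pics/ and viewed, and the job is handed in when it is done.

Besides the shell and the picture viewer there is one more tool, called after ">>>" by a JSON object that holds its "op" and its "data", one argument or row to a line. servo_tool: Moves the arm, as the interface text tells. Its arguments: {"type":"object","properties":{"motion":{"type":"array","items":{"type":"array","items":{"type":"array","items":{"type":"number"}}}},"jaw":{"type":"number"},"force":{"type":"number"}},"required":["motion"]}

```bash
ls; mkdir -p pics
python3 - <<'E'
from workcell import status,cams,manip
import cv2,numpy as np
o=status.get_obs();print({k:np.round(v,3).tolist() for k,v in o.items()});print(manip.nose_length)
for n in("scene","top","wrist"):
    c=cams.camera(n);cv2.imwrite(f"pics/{n}0.png",c["color"][:,:,::-1]);print(n,c["vertical_fov"],c["cx"],c["cy"],np.round(c["extrinsics"],3).tolist(),[k for k in c])
E
```

```text
pics
{'clock': 0.0, 'joint_pos': [-1.236, 0.333, -0.065, 1.461, 0.022, 1.35, -0.089], 'joint_velocities': [-0.0, -0.001, 0.001, -0.002, -0.0, -0.001, -0.001], 'tau': [-0.001, -62.545, 0.049, -39.161, 0.016, 0.01, 0.0], 'position': [0.219, 0.585, 0.404], 'ee_rot': [0.822, 0.57, -0.001, 0.0], 'ft_force': [0.156, 0.838, -0.004], 'torque': [-0.02, 0.005, 0.027], 'grip_width': 1.004}
0.1734
scene 43.94685165227188 255.5461711047982 197.90318822253664 [[-0.6, 0.447, -0.664, 1.37], [0.8, 0.319, -0.508, 0.701], [-0.015, -0.836, -0.549, 0.801], [0.0, 0.0, 0.0, 1.0]] ['color', 'vertical_fov', 'cx', 'cy', 'extrinsics']
top 42.26073616126664 259.24474812769324 203.11136489460162 [[-0.024, -0.986, 0.163, 0.33], [-0.999, 0.027, 0.016, 0.039], [-0.021, -0.162, -0.987, 1.314], [0.0, 0.0, 0.0, 1.0]] ['color', 'vertical_fov', 'cx', 'cy', 'extrinsics']
wrist 63.65219183662734 258.2752317027549 190.5544582155445 [[0.35, 0.886, 0.304, 0.141], [0.937, -0.331, -0.114, 0.613], [-0.0, 0.325, -0.946, 0.373], [0.0, 0.0, 0.0, 1.0]] ['color', 'vertical_fov', 'cx', 'cy', 'extrinsics']
```

View pics/scene0.png

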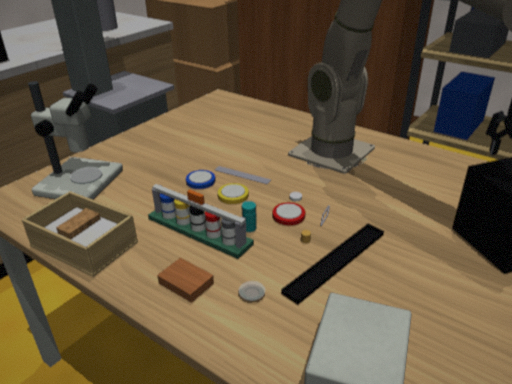

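View pics/top0.png

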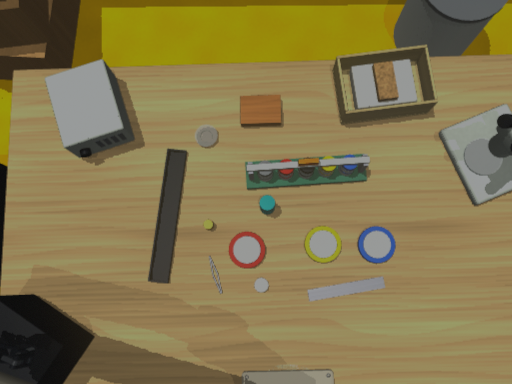

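View pics/wrist0.png

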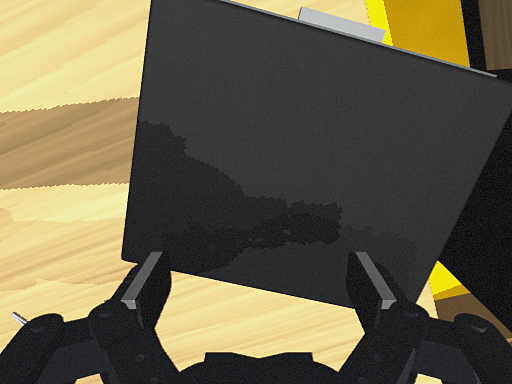

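Seen: in the top view the rack row runs from (247,172) to (368,160), with lids from left grey, red, black, yellow, blue. The orange tab is at (309,161). The tray is at (168,215). The plates are red (247,250), yellow (323,244) and blue (377,245). The turquoise canister at (267,204) is a decoy. Next I measure.

```bash
cat > h.py <<'E'
from workcell import status,cams
import cv2,numpy as np
from scipy.spatial.transform import Rotation as R
class C:
    def __init__(s,n):
        c=cams.camera(n);s.im=c["color"];s.E=np.array(c["extrinsics"]);s.f=s.im.shape[0]/2/np.tan(np.radians(c["vertical_fov"])/2);s.cx=c["cx"];s.cy=c["cy"]
        s.hsv=cv2.cvtColor(s.im,cv2.COLOR_RGB2HSV)
    def ray(s,u,v):
        d=s.E[:3,:3]@np.array([(u-s.cx)/s.f,(v-s.cy)/s.f,1]);return s.E[:3,3],d/np.linalg.norm(d)
    def plane(s,u,v,z):
        o,d=s.ray(u,v);return o+d*(z-o[2])/d[2]
    def proj(s,p):
        q=s.E[:3,:3].T@(np.array(p)-s.E[:3,3]);return np.array([s.cx+s.f*q[0]/q[2],s.cy+s.f*q[1]/q[2]])
    def blobs(s,lo,hi,amin=15,roi=None):
        m=cv2.inRange(s.hsv,np.array(lo),np.array(hi))
        if roi: 
            k=np.zeros_like(m);k[roi[1]:roi[3],roi[0]:roi[2]]=1;m=m*k
        n,l,st,ce=cv2.connectedComponentsWithStats(m)
        return [(st[i].tolist(),ce[i].round(1).tolist(),l==i) for i in range(1,n) if st[i][4]>=amin]
def tri(r1,r2):
    A=np.zeros((3,3));b=np.zeros(3)
    for o,d in(r1,r2):
        P=np.eye(3)-np.outer(d,d);A+=P;b+=P@o
    p=np.linalg.solve(A,b);return p
E
python3 - <<'E'
from h import *
cols=dict(red=((0,140,80),(6,255,255)),red2=((172,140,80),(180,255,255)),orange=((7,170,100),(17,255,255)),yellow=((24,170,100),(34,255,255)),blue=((108,150,60),(125,255,255)),green=((65,80,30),(88,255,200)))
for n in("top","scene"):
    c=C(n)
    cv2.imwrite(f"pics/{n}_crop.png",cv2.resize(c.im[130:300,130:410] if n=="top" else c.im[150:310,130:400],None,fx=2.8,fy=2.8,interpolation=cv2.INTER_CUBIC)[:,:,::-1])
    for k,(lo,hi) in cols.items():
        for b in c.blobs(lo,hi,12,(130,100,410,310)): print(n,k,b[0],b[1])
E
```

```text
top red [281, 159, 10, 3, 17] [285.1, 160.1]
top red [280, 169, 13, 5, 54] [286.3, 170.9]
top red [229, 232, 36, 36, 391] [246.8, 249.6]
top yellow [323, 156, 10, 3, 15] [327.2, 157.0]
top yellow [322, 166, 14, 5, 48] [328.9, 167.9]
top yellow [305, 226, 36, 37, 374] [322.3, 244.6]
top blue [345, 155, 9, 2, 14] [349.4, 155.6]
top blue [345, 165, 11, 4, 35] [350.3, 166.5]
top blue [359, 227, 36, 36, 335] [375.8, 244.7]
top green [335, 156, 9, 2, 14] [338.3, 156.4]
top green [246, 172, 120, 16, 606] [303.0, 181.0]
top green [260, 195, 15, 16, 183] [266.9, 202.8]
scene red [273, 203, 32, 22, 201] [289.3, 215.9]
scene red [205, 212, 11, 10, 58] [210.1, 215.9]
scene orange [188, 190, 15, 8, 52] [194.6, 193.2]
scene yellow [218, 186, 30, 16, 109] [232.6, 195.9]
scene yellow [175, 200, 10, 6, 35] [178.7, 202.8]
scene blue [186, 173, 29, 15, 152] [200.3, 182.7]
scene blue [160, 194, 12, 9, 67] [164.9, 198.2]
scene green [149, 212, 104, 46, 892] [201.1, 235.4]
scene green [253, 214, 3, 14, 16] [254.8, 219.7]
```

View pics/top_crop.png

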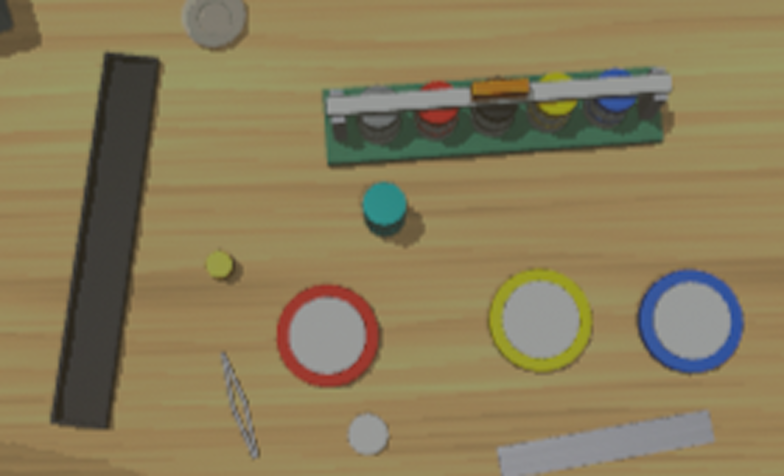

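View pics/scene_crop.png

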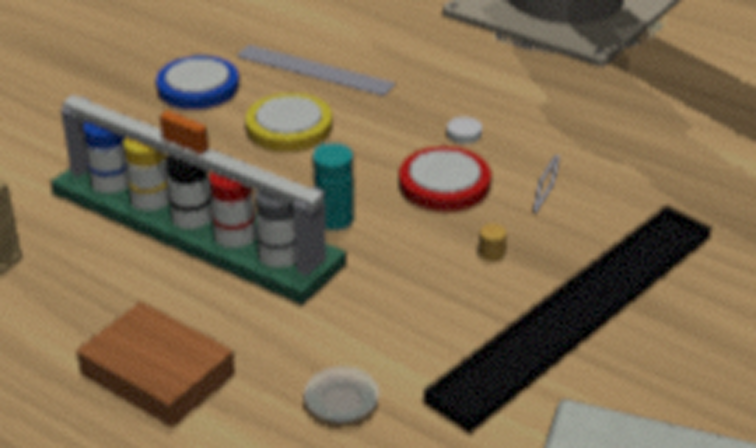

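```bash
cat > m.py <<'E'
from h import *
t=C("top");s=C("scene")
for n,lo,hi in(("red",(0,140,80),(6,255,255)),("yellow",(24,170,100),(34,255,255)),("blue",(108,150,60),(125,255,255))):
    for c,nm in((t,"top"),(s,"scene")):
        b=max(c.blobs(lo,hi,12,(130,100,410,310)),key=lambda b:b[0][4])
        cn,_=cv2.findContours(b[2].astype(np.uint8),cv2.RETR_EXTERNAL,cv2.CHAIN_APPROX_NONE)
        e=cv2.fitEllipse(max(cn,key=len));print("plate",n,nm,np.round(c.plane(*e[0],0.018),4),np.round(e[0],1),np.round(e[1],1))
        x,y,w,h=b[0]
        # inner disc
        m=np.zeros(c.im.shape[:2],np.uint8);cv2.ellipse(m,(tuple(e[0]),(e[1][0]*.9,e[1][1]*.9),e[2]),1,-1)
        m&=(c.hsv[...,1]<70).astype(np.uint8)
        mm=cv2.moments(m,True);print("   disc",np.round(c.plane(mm['m10']/mm['m00'],mm['m01']/mm['m00'],0.020),4),mm['m00'])
# bar
def rect(c,m,z):
    cn,_=cv2.findContours(m,cv2.RETR_EXTERNAL,cv2.CHAIN_APPROX_NONE)
    k=max(cn,key=cv2.contourArea);r=cv2.minAreaRect(k);p=np.array([c.plane(u,v,z) for u,v in cv2.boxPoints(r)])
    print(np.round(r[0],1),np.round(r[1],1));print(np.round(p,4).tolist(),"c",p.mean(0).round(4))
    e=[p[1]-p[0],p[2]-p[1]];l=max(e,key=np.linalg.norm);print("len",[round(np.linalg.norm(x),4) for x in e],"ang",np.degrees(np.arctan2(l[1],l[0])).round(2))
m=np.zeros(t.im.shape[:2],np.uint8);sub=t.hsv[145:185,235:380]
m[145:185,235:380]=((sub[...,1]<50)&(sub[...,2]>130))
m[150:172,299:320]|=((t.hsv[150:172,299:320,0]<20)&(t.hsv[150:172,299:320,1]>200)).astype(np.uint8)
cv2.imwrite("pics/barmask.png",np.repeat(np.repeat(m[140:190,230:385]*255,4,0),4,1))
print("bar");rect(t,m,0.100)
m=np.zeros(t.im.shape[:2],np.uint8);m[145:290,145:192]=(t.hsv[145:290,145:192,2]<70);m=cv2.morphologyEx(m,cv2.MORPH_CLOSE,np.ones((3,3)));print("tray");rect(t,m,0.016)
print(t.hsv[155:168,309])
# orange: both
o=[b for b in s.blobs((7,170,100),(17,255,255),12,(180,180,215,205))][0];print("tab ray scene",s.plane(*o[1],0.114))
b=t.blobs((5,150,80),(22,255,255),8,(297,152,322,168));print([x[:2] for x in b])
E
python3 m.py
```

```text
plate red top [0.4218 0.0964 0.018 ] [246.6 249.5] [35.2 35.3]Traceback (most recent call last):
  File "m.py", line 8, in <module>
    x,y,w,h=b[0]
    ^^^^^^^
ValueError: too many values to unpack (expected 4)
```

```bash
sed -i '/x,y,w,h=b\[0\]/d' m.py; python3 m.py
```

```text
plate red top [0.4218 0.0964 0.018 ] [246.6 249.5] [35.2 35.3]
   disc [0.422  0.0965 0.02  ] 594.0
plate red scene [0.4281 0.0984 0.018 ] [288.7 212.1] [21.1 29.3]
   disc [0.4246 0.095  0.02  ] 282.0
plate yellow top [ 0.431  -0.1015  0.018 ] [322.5 244. ] [34.9 35.9]
   disc [ 0.4314 -0.1022  0.02  ] 590.0
plate yellow scene [ 0.4345 -0.1028  0.018 ] [232.7 191.2] [18.5 28. ]
   disc [ 0.4339 -0.103   0.02  ] 231.0
plate blue top [ 0.4267 -0.2409  0.018 ] [376.3 244.2] [34.1 35.4]
   disc [ 0.4269 -0.2413  0.02  ] 601.0
plate blue scene [ 0.4335 -0.2389  0.018 ] [200.  177.8] [17.8 26.2]
   disc [ 0.4288 -0.2438  0.02  ] 216.0
bar
[272.  165.4] [ 5.3 50.4]
[[0.6286, 0.0882, 0.1], [0.6342, -0.0381, 0.1], [0.6206, -0.0385, 0.1], [0.6151, 0.0875, 0.1]] c [0.6246 0.0248 0.1   ]
len [np.float64(0.1264), np.float64(0.0136)] ang -87.48
tray
[167.7 215.6] [ 20.3 133.1]
[[0.3494, 0.3537, 0.016], [0.7009, 0.306, 0.016], [0.6911, 0.2514, 0.016], [0.3407, 0.3013, 0.016]] c [0.5205 0.3031 0.016 ]
len [np.float64(0.3547), np.float64(0.0554)] ang -7.72
[[ 20 109 152]
 [ 20 109 150]
 [ 21 100 122]
 [ 17 165 108]
 [ 18 200 152]
 [ 18 197 153]
 [ 18 195 153]
 [ 17 192 134]
 [ 14 177  85]
 [ 15 157  70]
 [ 18  35  94]
 [ 42  12 106]
 [ 24  43  59]]
tab ray scene [ 0.61647581 -0.08009323  0.114     ]
[([298, 158, 21, 6, 103], [308.0, 160.5])]
```

View pics/barmask.png

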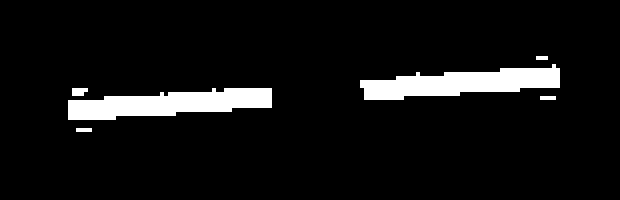

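```bash
cat > plan.py <<'E'
from h import *
import sys
def plan(target,yaw,vmax=0.04,wmax=4.5,nmax=12):
    """rows (tool units) toward TCP target, tool down with tool-x at yaw deg (mod 180 chosen nearest)"""
    o=status.get_obs();p=np.array(o["position"]);r=R.from_quat(o["ee_rot"])
    xa=r.as_matrix()[:,0];y0=np.degrees(np.arctan2(xa[1],xa[0]))
    d=(yaw-y0+180)%360-180
    rt=R.from_matrix(R.from_euler('z',np.radians(y0+d)).as_matrix()@np.diag([1,-1,-1]))
    rv=(r.inv()*rt).as_rotvec(degrees=True);D=np.array(target)-p
    n=max(1,int(np.ceil(max(np.linalg.norm(D)/vmax,np.linalg.norm(rv)/wmax))))
    print("now",p.round(4),"yaw",y0.round(2),"dyaw",d.round(2),"D",D.round(4),"rows",n,"f",np.round(o["ft_force"],1),"w",round(o["grip_width"],3),"t",o["clock"])
    rows=[]
    for i in range(min(n,nmax)):
        rr=r*R.from_rotvec(rv*i/n,degrees=True)
        sh=rr.inv().apply(D/n)/0.05
        rows.append([round(float(x),3) for x in np.r_[sh,rv/n/5]])
    print("[["+",\n".join("["+",".join(f"{x+0:g}" for x in q)+"]" for q in rows)+"]]")
if __name__=="__main__":
    a=list(map(float,sys.argv[1:]));plan(a[:3],a[3],*( [a[4]] if len(a)>4 else []))
E
python3 - <<'E'
from h import *
t=C("top")
m=np.zeros(t.im.shape[:2],np.uint8);sub=t.hsv[145:185,235:380]
m[145:185,235:380]=((sub[...,1]<50)&(sub[...,2]>130))
n,l,st,ce=cv2.connectedComponentsWithStats(m)
ps=np.concatenate([np.argwhere(l==i)[:,::-1] for i in range(1,n) if st[i][4]>50]).astype(np.float32)
vx,vy,x0,y0=cv2.fitLine(ps,cv2.DIST_HUBER,0,.01,.01).ravel()
a,b=[t.plane(u,y0+(u-x0)*vy/vx,0.1) for u in(ps[:,0].min()-.5,ps[:,0].max()+.5)]
print(a,b,(a+b)/2,np.linalg.norm(a-b),np.degrees(np.arctan2(*(a-b)[1::-1])))
print("tab via top",t.plane(308,160.3,.128))
E
python3 plan.py 0.58 -0.08 0.43 3
```

```text
[0.62171014 0.08877046 0.1       ] [ 0.63492391 -0.21962072  0.1       ] [ 0.62831702 -0.06542513  0.1       ] 0.3086741335103418 92.45347697559234
tab via top [ 0.62815027 -0.06346508  0.128     ]
now [0.2189 0.5854 0.4047] yaw 69.5 dyaw -66.5 D [ 0.3611 -0.6654  0.0253] rows 19 f [ 0.6  0.6 -0.4] w 1.0 t 0.5
[[[-0.523,0.601,-0.027,0,0,0.7],
[-0.485,0.632,-0.027,0,0,0.7],
[-0.446,0.661,-0.027,0,0,0.7],
[-0.405,0.687,-0.027,0,0,0.7],
[-0.362,0.71,-0.027,0,0,0.7],
[-0.318,0.731,-0.027,0,0,0.7],
[-0.273,0.749,-0.027,0,0,0.7],
[-0.226,0.764,-0.027,0,0,0.7],
[-0.179,0.776,-0.027,0,0,0.7],
[-0.132,0.786,-0.027,0,0,0.7],
[-0.083,0.793,-0.027,0,0,0.7],
[-0.035,0.796,-0.027,0,0,0.7]]]
```

>>> {"op": "servo_tool", "data": {
  "motion": [
    [[-0.52,0.6,-0.03,0,0,0.7],[-0.48,0.63,-0.03,0,0,0.7],[-0.45,0.66,-0.03,0,0,0.7],[-0.4,0.69,-0.03,0,0,0.7],[-0.36,0.71,-0.03,0,0,0.7],[-0.32,0.73,-0.03,0,0,0.7],[-0.27,0.75,-0.03,0,0,0.7],[-0.23,0.76,-0.03,0,0,0.7],[-0.18,0.78,-0.03,0,0,0.7],[-0.13,0.79,-0.03,0,0,0.7],[-0.08,0.79,-0.03,0,0,0.7],[-0.03,0.8,-0.03,0,0,0.7]]
  ],
  "jaw": 0,
  "force": 60
}}

```text
clock: 1.7
position: [0.4475, 0.1509, 0.4225]
ee_rot: [0.974, 0.229, 0.001, -0.003]
ft_force: [1.4, -0.2, 0.3]
grip_width: 1.001
```

```bash
python3 plan.py 0.56 -0.065 0.45 2.5
```

```text
now [0.4475 0.1509 0.4225] yaw 26.43 dyaw -23.93 D [ 0.1125 -0.2159  0.0275] rows 7 f [ 1.4 -0.2  0.3] w 1.001 t 1.7
[[[0.013,0.695,-0.082,-0.008,-0.002,0.684],
[0.055,0.693,-0.081,-0.008,-0.002,0.684],
[0.096,0.689,-0.081,-0.008,-0.002,0.684],
[0.137,0.682,-0.08,-0.008,-0.002,0.684],
[0.177,0.673,-0.08,-0.008,-0.002,0.684],
[0.217,0.661,-0.079,-0.008,-0.002,0.684],
[0.256,0.647,-0.079,-0.008,-0.002,0.684]]]
```

>>> {"op": "servo_tool", "data": {
  "motion": [
    [[0.2,0.7,-0.08,0,0,0.68],[0.25,0.69,-0.08,0,0,0.68],[0.3,0.69,-0.08,0,0,0.68],[0.35,0.68,-0.08,0,0,0.68],[0.37,0.67,-0.08,0,0,0.68],[0.4,0.65,-0.08,0,0,0.68],[0.4,0.63,-0.08,0,0,0.68],[0,0,0,0,0,0],[0,0,0,0,0,0]]
  ]
}}

```text
clock: 2.6
position: [0.6275, -0.061, 0.452]
ee_rot: [1.0, 0.011, 0.002, -0.002]
ft_force: [0.4, 0.6, -1.0]
grip_width: 1.004
```

```bash
python3 - <<'E'
from h import *
w=C("wrist");cv2.imwrite("pics/w1.png",w.im[:,:,::-1]);t=C("top");cv2.imwrite("pics/t1.png",t.im[:,:,::-1])
np.save("w1.npy",w.im)
E
python3 plan.py 0.62 -0.065 0.45 2.5
```

```text
now [ 0.627  -0.0605  0.4521] yaw 1.29 dyaw 1.21 D [-0.007  -0.0045 -0.0021] rows 1 f [-0.9 -0.5 -0.1] w 1.001 t 2.7
[[[-0.142,0.087,0.042,-0.05,-0.052,-0.243]]]
```

View pics/w1.png

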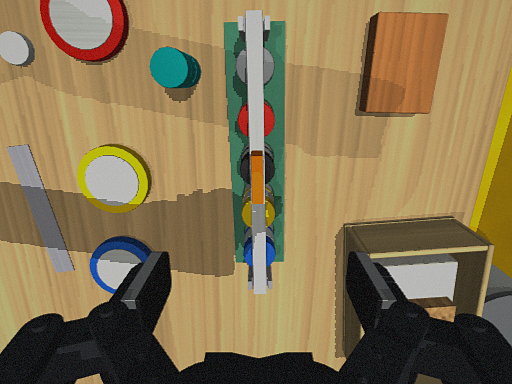

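```bash
cat > w.py <<'E'
from h import *
w=C("wrist")
b=max(w.blobs((6,150,120),(20,255,255),40,(235,130,285,225)),key=lambda b:b[0][4]);print(b[0],b[1])
x,y,ww,h=b[0][:4]
for z in(.128,.114): print("tab",z,w.plane(*b[1],z).round(4))
# tab width extents per row band
rows=np.argwhere(b[2]);
for r in(y+5,y+h//2,y+h-6):
    c=rows[rows[:,0]==r][:,1];print(r,c.min(),c.max(),w.plane(c.min()-.5,r,.128).round(4),w.plane(c.max()+.5,r,.128).round(4))
m=np.zeros(w.im.shape[:2],np.uint8);m[12:292,235:275]=((w.hsv[12:292,235:275,1]<40)&(w.hsv[12:292,235:275,2]>160))
pts=[]
for r in list(range(30,145,5))+list(range(230,285,5)):
    c=np.flatnonzero(m[r])
    if len(c)>8: pts.append(w.plane((c.min()+c.max())/2,r,.1)[:2])
pts=np.array(pts,np.float32);vx,vy,x0,y0=cv2.fitLine(pts,cv2.DIST_HUBER,0,.001,.001).ravel()
print("bar yaw",np.degrees(np.arctan2(vy,vx)),"x at y=-.065:",x0+(-.065-y0)*vx/vy)
for n,lo,hi in(("yellow",(22,150,80),(34,255,255)),("blue",(108,150,60),(125,255,255)),("red",(0,140,80),(6,255,255))):
    for bb in w.blobs(lo,hi,150):
        if bb[0][0]<160 and bb[0][0]+bb[0][2]<200 and bb[0][1]>10: 
            k,_=cv2.findContours(bb[2].astype(np.uint8),0,1);e=cv2.fitEllipse(max(k,key=len));print(n,bb[0],w.plane(*e[0],.018).round(4))
cv2.imwrite("pics/w2.png",cv2.resize(w.im[130:230,200:310],None,fx=5,fy=5)[:,:,::-1])
E
python3 w.py
```

```text
[251, 157, 13, 48, 530] [257.3, 180.1]
tab 0.128 [ 0.6285 -0.0662  0.128 ]
tab 0.114 [ 0.6287 -0.0704  0.114 ]
162 252 262 [ 0.6225 -0.0479  0.128 ] [ 0.6332 -0.0477  0.128 ]
181 252 263 [ 0.6228 -0.0672  0.128 ] [ 0.6347 -0.067   0.128 ]
199 253 263 [ 0.6241 -0.0862  0.128 ] [ 0.6352 -0.086   0.128 ]
bar yaw -87.55718 x at y=-.065: 0.62873286
yellow [78, 144, 72, 70, 1734] [ 0.4345 -0.1006  0.018 ]
blue [90, 237, 58, 57, 647] [ 0.4255 -0.2396  0.018 ]
```

View pics/w2.png

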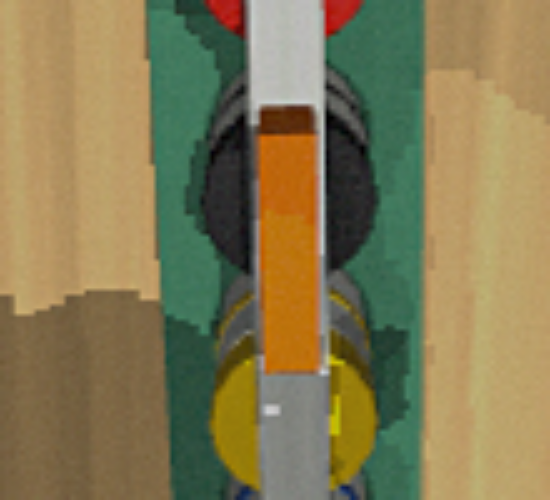

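The tab is at (257,180) in the wrist view, standing on the bar over the black lid. Its centre is at (0.6285, -0.066). Descending.

```bash
python3 plan.py 0.6285 -0.066 0.31 2.45 0.03
```

```text
now [ 0.6269 -0.06    0.4523] yaw 1.34 dyaw 1.11 D [ 0.0016 -0.006  -0.1423] rows 5 f [-0.5  1.   0.2] w 1.003 t 2.75
[[[0.003,0.027,0.569,-0.011,-0.011,-0.044],
[0.003,0.026,0.569,-0.011,-0.011,-0.044],
[0.004,0.026,0.569,-0.011,-0.011,-0.044],
[0.004,0.025,0.569,-0.011,-0.011,-0.044],
[0.005,0.025,0.569,-0.011,-0.011,-0.044]]]
```

>>> {"op": "servo_tool", "data": {
  "motion": [
    [[0,0.03,0.57,-0.01,-0.01,-0.04],[0,0.03,0.57,-0.01,-0.01,-0.04],[0,0.03,0.57,-0.01,-0.01,-0.04],[0,0.03,0.57,-0.01,-0.01,-0.04],[0,0.03,0.5,-0.01,-0.01,-0.04],[0,0,0,0,0,0],[0,0,0,0,0,0]]
  ]
}}

```text
clock: 3.45
position: [0.6259, -0.0577, 0.3125]
ee_rot: [1.0, 0.028, 0.003, -0.004]
ft_force: [0.0, 0.4, 0.9]
grip_width: 1.001
```

```bash
python3 plan.py 0.6285 -0.066 0.279 2.45 0.015
```

```text
now [ 0.6259 -0.0577  0.3125] yaw 3.24 dyaw -0.79 D [ 0.0026 -0.0083 -0.0335] rows 3 f [0.  0.4 0.9] w 1.001 t 3.45
[[[0.013,0.058,0.223,-0.028,-0.023,0.053],
[0.014,0.057,0.223,-0.028,-0.023,0.053],
[0.014,0.057,0.223,-0.028,-0.023,0.053]]]
```

>>> {"op": "servo_tool", "data": {
  "motion": [
    [[0.02,0.09,0.22,-0.03,-0.02,0.05],[0.02,0.08,0.22,-0.03,-0.02,0.05],[0.02,0.08,0.2,-0.03,-0.02,0.05],[0,0,0,0,0,0],[0,0,0,0,0,0]]
  ]
}}

```text
clock: 3.95
position: [0.631, -0.0703, 0.2817]
ee_rot: [1.0, 0.022, 0.003, 0.0]
ft_force: [0.3, -0.1, 0.4]
grip_width: 0.996
```

```bash
python3 plan.py 0.6285 -0.066 0.279 2.45 0.015
```

```text
now [ 0.631  -0.0703  0.2817] yaw 2.5 dyaw -0.05 D [-0.0025  0.0043 -0.0027] rows 1 f [ 0.3 -0.1  0.4] w 0.996 t 3.95
[[[-0.046,-0.088,0.054,0.008,-0.066,0.009]]]
```

>>> {"op": "servo_tool", "data": {
  "motion": [
    [[-0.05,-0.08,0.05,0,-0.06,0],[0,0,0,0,0,0],[0,0,0,0,0,0]]
  ]
}}

```text
clock: 4.25
position: [0.6283, -0.0661, 0.2796]
ee_rot: [1.0, 0.022, 0.0, 0.0]
ft_force: [0.4, 0.5, -0.3]
grip_width: 0.997
```

```bash
python3 plan.py 0.6285 -0.066 0.279 2.45 0.015
python3 - <<'E'
from h import *
w=C("wrist");cv2.imwrite("pics/w3.png",w.im[:,:,::-1])
E
```

```text
now [ 0.6283 -0.0661  0.2796] yaw 2.49 dyaw -0.04 D [ 0.0002  0.0001 -0.0006] rows 1 f [ 0.4  0.5 -0.3] w 0.997 t 4.25
[[[0.005,-0.002,0.012,0.008,-0.009,0.008]]]
```

View pics/w3.png

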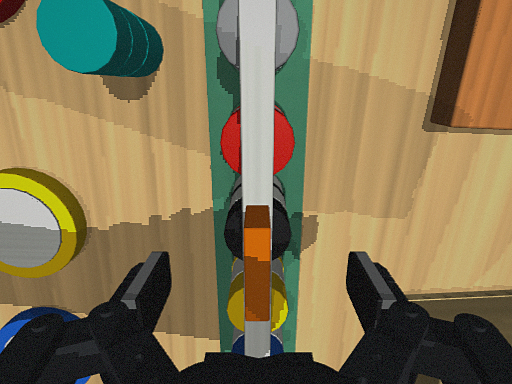

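The jaws at (150,280) and (370,280) straddle the tab at (257,270), well centred. Closing.

>>> {"op": "servo_tool", "data": {
  "motion": [
    [[0,0,0,0,0,0],[0,0,0,0,0,0],[0,0,0,0,0,0],[0,0,0,0,0,0],[0,0,0,0,0,0],[0,0,0,0,0,0],[0,0,0,0,0,0],[0,0,0,0,0,0],[0,0,0,0,0,0],[0,0,0,0,0,0]]
  ],
  "jaw": 255,
  "force": 60
}}

```text
clock: 5.3
position: [0.6285, -0.0659, 0.2802]
ee_rot: [1.0, 0.022, 0.001, 0.0]
ft_force: [0.1, -0.8, 0.0]
grip_width: 0.128
```

>>> {"op": "servo_tool", "data": {
  "motion": [
    [[0,0,-0.1,0,0,0],[0,0,-0.15,0,0,0],[0,0,-0.2,0,0,0],[0,0,-0.3,0,0,0],[0,0,-0.4,0,0,0],[0,0,-0.4,0,0,0],[0,0,-0.3,0,0,0],[0,0,0,0,0,0],[0,0,0,0,0,0]]
  ]
}}

```text
clock: 6.2
position: [0.6278, -0.0663, 0.3821]
ee_rot: [1.0, 0.022, 0.002, 0.0]
ft_force: [0.5, 0.2, -3.1]
grip_width: 0.126
```

```bash
python3 plan.py 0.5205 0.303 0.40 82.3
python3 - <<'E'
from h import *
w=C("wrist");cv2.imwrite("pics/w4.png",w.im[:,:,::-1])
w=C("scene");cv2.imwrite("pics/s4.png",w.im[:,:,::-1])
E
```

```text
now [ 0.6278 -0.0663  0.3821] yaw 2.47 dyaw 79.83 D [-0.1073  0.3693  0.0179] rows 18 f [ 0.5  0.2 -3.1] w 0.126 t 6.2
[[[-0.101,-0.415,-0.02,0.002,-0.002,-0.887],
[-0.069,-0.422,-0.02,0.002,-0.002,-0.887],
[-0.036,-0.426,-0.02,0.002,-0.002,-0.887],
[-0.003,-0.427,-0.02,0.002,-0.002,-0.887],
[0.03,-0.426,-0.02,0.002,-0.002,-0.887],
[0.063,-0.423,-0.02,0.002,-0.002,-0.887],
[0.095,-0.417,-0.02,0.002,-0.002,-0.887],
[0.127,-0.408,-0.02,0.002,-0.002,-0.887],
[0.158,-0.397,-0.02,0.002,-0.002,-0.887],
[0.189,-0.383,-0.02,0.002,-0.002,-0.887],
[0.218,-0.368,-0.02,0.002,-0.002,-0.887],
[0.245,-0.35,-0.02,0.002,-0.002,-0.887]]]
```

View pics/w4.png

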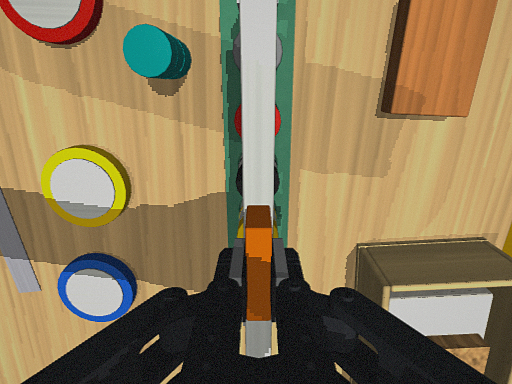

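View pics/s4.png

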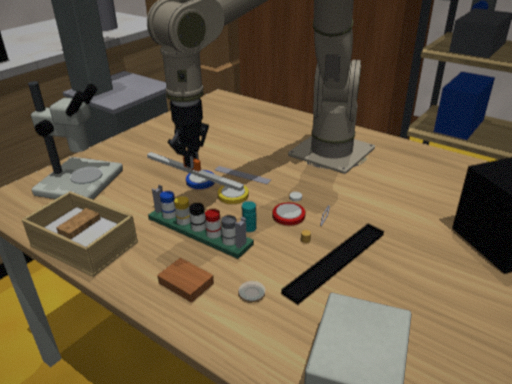

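>>> {"op": "servo_tool", "data": {
  "motion": [
    [[-0.1,-0.42,-0.02,0,0,-0.89],[-0.07,-0.42,-0.02,0,0,-0.89],[-0.04,-0.43,-0.02,0,0,-0.89],[0,-0.43,-0.02,0,0,-0.89],[0.03,-0.43,-0.02,0,0,-0.89],[0.06,-0.42,-0.02,0,0,-0.89],[0.1,-0.42,-0.02,0,0,-0.89],[0.13,-0.41,-0.02,0,0,-0.89],[0.16,-0.4,-0.02,0,0,-0.89],[0.19,-0.38,-0.02,0,0,-0.89],[0.22,-0.37,-0.02,0,0,-0.89],[0.25,-0.35,-0.02,0,0,-0.89]]
  ]
}}

```text
clock: 7.5
position: [0.5478, 0.1856, 0.3814]
ee_rot: [0.877, 0.481, -0.009, 0.0]
ft_force: [0.7, 0.4, -1.6]
grip_width: 0.127
```

```bash
python3 plan.py 0.5205 0.303 0.40 82.3
```

```text
now [0.5478 0.1856 0.3814] yaw 57.55 dyaw 24.75 D [-0.0273  0.1174  0.0186] rows 6 f [ 0.7  0.4 -1.6] w 0.127 t 7.5
[[[0.281,-0.287,-0.064,-0.022,0.026,-0.825],
[0.301,-0.266,-0.064,-0.022,0.026,-0.825],
[0.319,-0.244,-0.064,-0.022,0.026,-0.825],
[0.336,-0.22,-0.063,-0.022,0.026,-0.825],
[0.351,-0.195,-0.063,-0.022,0.026,-0.825],
[0.364,-0.169,-0.063,-0.022,0.026,-0.825]]]
```

>>> {"op": "servo_tool", "data": {
  "motion": [
    [[0.28,-0.29,-0.06,-0.02,0.03,-0.83],[0.3,-0.27,-0.06,-0.02,0.03,-0.83],[0.32,-0.24,-0.06,-0.02,0.03,-0.83],[0.34,-0.22,-0.06,-0.02,0.03,-0.83],[0.35,-0.2,-0.06,-0.02,0.03,-0.83],[0.3,-0.15,-0.06,-0.02,0.03,-0.7],[0,0,0,0,0,0],[0,0,0,0,0,0],[0,0,0,0,0,0]]
  ]
}}

```text
clock: 8.4
position: [0.5153, 0.3063, 0.3907]
ee_rot: [0.748, 0.663, -0.006, -0.002]
ft_force: [0.1, -0.9, -3.0]
grip_width: 0.126
```

```bash
python3 plan.py 0.5205 0.303 0.40 82.3
python3 - <<'E'
from h import *
for n in("wrist","top","scene"):
    w=C(n);cv2.imwrite(f"pics/{n}5.png",w.im[:,:,::-1])
E
```

```text
now [0.5153 0.3063 0.3907] yaw 83.09 dyaw -0.79 D [ 0.0052 -0.0033  0.0093] rows 1 f [ 0.1 -0.9 -3. ] w 0.126 t 8.4
[[[-0.054,0.11,-0.188,-0.132,0.066,0.158]]]
```

View pics/wrist5.png

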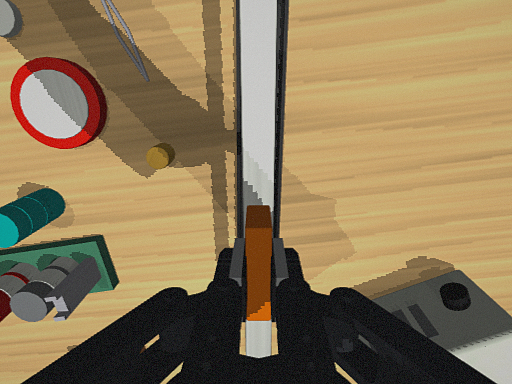

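View pics/top5.png

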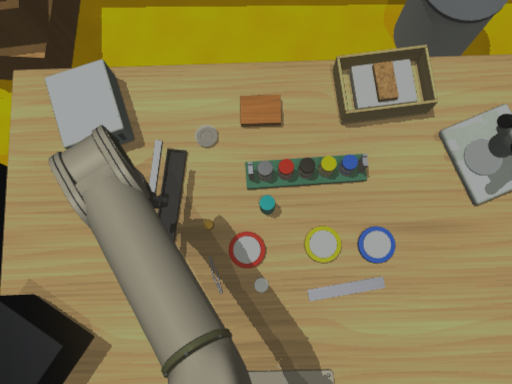

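```bash
python3 - <<'E'
from h import *
w=C("wrist")
for r in(20,80,140,190):
    dark=np.flatnonzero(w.im[r,228:300].max(1)<60)+228
    print(r,dark.min(),dark.max(),w.plane(dark.min()-.5,r,.016).round(4)[:2],w.plane(dark.max()+.5,r,.016).round(4)[:2])
E
python3 plan.py 0.5205 0.303 0.23 82.3 0.03
```

```text
20 237 284 [0.3662 0.2994] [0.372  0.3468]
80 237 284 [0.4219 0.2913] [0.428  0.3414]
140 237 282 [0.4843 0.2823] [0.4905 0.3333]
190 237 280 [0.5425 0.2739] [0.5487 0.3253]
now [0.5154 0.3061 0.3912] yaw 83.09 dyaw -0.79 D [ 0.0051 -0.0031 -0.1612] rows 6 f [ 1.1 -0.5 -2.2] w 0.125 t 8.6
[[[-0.006,0.024,0.537,-0.021,0.01,0.026],
[-0.006,0.023,0.537,-0.021,0.01,0.026],
[-0.006,0.022,0.537,-0.021,0.01,0.026],
[-0.007,0.021,0.537,-0.021,0.01,0.026],
[-0.007,0.02,0.537,-0.021,0.01,0.026],
[-0.008,0.019,0.537,-0.021,0.01,0.026]]]
```

>>> {"op": "servo_tool", "data": {
  "motion": [
    [[-0.01,0.02,0.54,-0.02,0.01,0.03],[-0.01,0.02,0.54,-0.02,0.01,0.03],[-0.01,0.02,0.54,-0.02,0.01,0.03],[-0.01,0.02,0.54,-0.02,0.01,0.03],[-0.01,0.02,0.54,-0.02,0.01,0.03],[-0.01,0.02,0.54,-0.02,0.01,0.03],[0,0,0,0,0,0],[0,0,0,0,0,0]]
  ]
}}

```text
clock: 9.4
position: [0.5227, 0.2992, 0.2268]
ee_rot: [0.756, 0.654, 0.003, 0.001]
ft_force: [-0.6, 1.0, -2.3]
grip_width: 0.124
```

```bash
python3 plan.py 0.5205 0.303 0.202 82.3 0.01
```

```text
now [0.5227 0.2992 0.2268] yaw 81.74 dyaw 0.56 D [-0.0022  0.0038 -0.0248] rows 3 f [-0.6  1.  -2.3] w 0.124 t 9.4
[[[0.022,-0.019,0.165,0.018,-0.013,-0.037],
[0.022,-0.018,0.165,0.018,-0.013,-0.037],
[0.023,-0.018,0.165,0.018,-0.013,-0.037]]]
```

>>> {"op": "servo_tool", "data": {
  "motion": [
    [[0.02,-0.02,0.16,0.02,-0.01,-0.04],[0.02,-0.02,0.16,0.02,-0.01,-0.04],[0.02,-0.02,0.1,0.02,-0.01,-0.04],[0,0,0,0,0,0],[0,0,0,0,0,0]]
  ]
}}

```text
clock: 9.9
position: [0.5213, 0.3039, 0.2086]
ee_rot: [0.752, 0.659, 0.003, -0.0]
ft_force: [0.5, 0.2, -2.4]
grip_width: 0.125
```

```bash
python3 plan.py 0.5205 0.303 0.197 82.3 0.01
```

```text
now [0.5213 0.3039 0.2086] yaw 82.41 dyaw -0.11 D [-0.0008 -0.0009 -0.0116] rows 2 f [ 0.5  0.2 -2.4] w 0.125 t 9.9
[[[-0.011,-0.007,0.116,0.019,-0.029,0.011],
[-0.01,-0.007,0.116,0.019,-0.029,0.011]]]
```

>>> {"op": "servo_tool", "data": {
  "motion": [
    [[0,0,0.1,0.02,-0.03,0],[0,0,0.06,0.01,-0.02,0],[0,0,0,0,0,0],[0,0,0,0,0,0]]
  ]
}}

```text
clock: 10.3
position: [0.5215, 0.3041, 0.2005]
ee_rot: [0.752, 0.659, 0.001, 0.0]
ft_force: [1.1, -0.4, -1.1]
grip_width: 0.126
```

>>> {"op": "servo_tool", "data": {
  "motion": [
    [[0,0,0.03,0,0,0],[0,0,0.03,0,0,0],[0,0,0,0,0,0]]
  ]
}}

```text
clock: 10.6
position: [0.5216, 0.304, 0.1974]
ee_rot: [0.752, 0.659, 0.001, 0.0]
ft_force: [-0.3, 0.2, -3.0]
grip_width: 0.127
```

>>> {"op": "servo_tool", "data": {
  "motion": [
    [[0,0,0.03,0,0,0],[0,0,0,0,0,0]]
  ]
}}

```text
clock: 10.8
position: [0.5218, 0.3041, 0.1962]
ee_rot: [0.752, 0.659, 0.001, 0.0]
ft_force: [-0.7, -1.0, -2.6]
grip_width: 0.128
```

>>> {"op": "servo_tool", "data": {
  "motion": [
    [[0,0,0.02,0,0,0],[0,0,0,0,0,0]]
  ]
}}

```text
clock: 11.0
position: [0.5219, 0.3041, 0.1964]
ee_rot: [0.753, 0.659, 0.001, 0.0]
ft_force: [0.9, 0.7, -2.1]
grip_width: 0.128
```

>>> {"op": "servo_tool", "data": {
  "motion": [
    [[0,0,0.03,0,0,0],[0,0,0,0,0,0]]
  ]
}}

```text
clock: 11.2
position: [0.5221, 0.3041, 0.1964]
ee_rot: [0.753, 0.659, 0.002, -0.0]
ft_force: [-0.1, -0.5, -2.1]
grip_width: 0.124
```

>>> {"op": "servo_tool", "data": {
  "motion": [
    [[0,0,0.03,0,0,0],[0,0,0,0,0,0]]
  ]
}}

```text
clock: 11.4
position: [0.5223, 0.3042, 0.1963]
ee_rot: [0.753, 0.659, 0.002, -0.0]
ft_force: [0.8, -0.2, -3.3]
grip_width: 0.13
```

>>> {"op": "servo_tool", "data": {
  "motion": [
    [[0,0,0.06,0,0,0],[0,0,0.02,0,0,0],[0,0,0,0,0,0]]
  ]
}}

```text
clock: 11.7
position: [0.5226, 0.3042, 0.1962]
ee_rot: [0.753, 0.658, 0.002, -0.001]
ft_force: [-0.2, 0.1, -2.5]
grip_width: 0.122
```

```bash
python3 plan.py 0.5205 0.303 0.197 82.3 0.01;python3 - <<'E'
from h import *
for n in("wrist","scene"):
    w=C(n);cv2.imwrite(f"pics/{n}6.png",w.im[:,:,::-1] if n=="wrist" else cv2.resize(w.im[190:310,250:410],None,fx=5,fy=5)[:,:,::-1])
E
```

```text
now [0.5226 0.3042 0.1962] yaw 82.36 dyaw -0.06 D [-0.0021 -0.0012  0.0008] rows 1 f [-0.2  0.1 -2.5] w 0.122 t 11.7
[[[-0.029,-0.038,-0.015,0.02,-0.047,0.012]]]
```

View pics/wrist6.png

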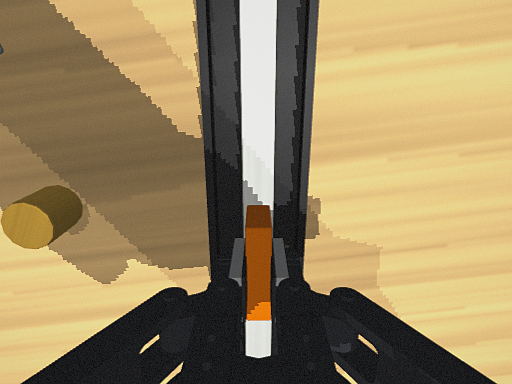

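View pics/scene6.png

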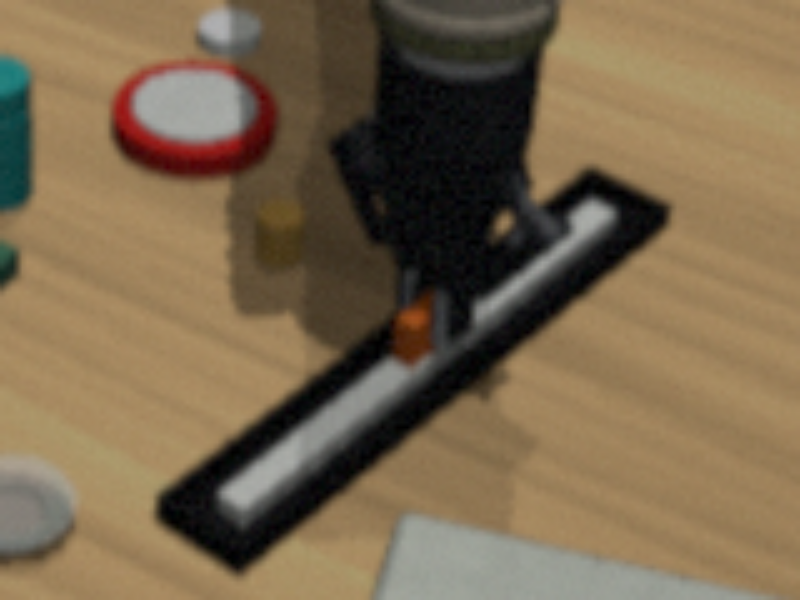

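The bar is centred and flat in the tray, and the arm stopped at the predicted height. Releasing.

>>> {"op": "servo_tool", "data": {
  "motion": [
    [[0,0,0,0,0,0],[0,0,0,0,0,0],[0,0,0,0,0,0],[0,0,0,0,0,0],[0,0,0,0,0,0],[0,0,0,0,0,0]]
  ],
  "jaw": 100
}}

```text
clock: 12.4
position: [0.5229, 0.3045, 0.1952]
ee_rot: [0.753, 0.658, 0.002, -0.0]
ft_force: [0.3, -0.2, 0.2]
grip_width: 0.603
```

>>> {"op": "servo_tool", "data": {
  "motion": [
    [[0,0,-0.1,0,0,0],[0,0,-0.3,0,0,0],[0,0,-0.5,0,0,0],[0,0,-0.7,0,0,0],[0,0,-0.8,0,0,0],[0,0,-0.8,0,0,0],[0,0,-0.8,0,0,0],[0,0,-0.3,0,0,0]]
  ]
}}

```text
clock: 13.2
position: [0.521, 0.3022, 0.4241]
ee_rot: [0.753, 0.658, 0.002, -0.0]
ft_force: [0.0, 0.0, -0.2]
grip_width: 0.608
```

```bash
python3 plan.py 0.628 -0.065 0.42 2.45;python3 - <<'E'
from h import *
for n in("wrist",):
    w=C(n);cv2.imwrite(f"pics/{n}7.png",w.im[:,:,::-1])
E
```

```text
now [0.521  0.3022 0.4241] yaw 82.31 dyaw -79.86 D [ 0.107  -0.3672 -0.0041] rows 18 f [ 0.   0.  -0.2] w 0.608 t 13.2
[[[-0.388,0.172,0.004,0,-0.003,0.887],
[-0.374,0.202,0.004,0,-0.003,0.887],
[-0.357,0.23,0.004,0,-0.003,0.887],
[-0.338,0.257,0.004,0,-0.003,0.887],
[-0.317,0.283,0.004,0,-0.003,0.887],
[-0.295,0.306,0.004,0,-0.003,0.887],
[-0.27,0.328,0.004,0,-0.003,0.887],
[-0.244,0.348,0.004,0,-0.003,0.887],
[-0.216,0.366,0.004,0,-0.003,0.887],
[-0.187,0.382,0.004,0,-0.003,0.887],
[-0.157,0.395,0.004,0,-0.003,0.887],
[-0.126,0.406,0.004,0,-0.003,0.887]]]
```

View pics/wrist7.png

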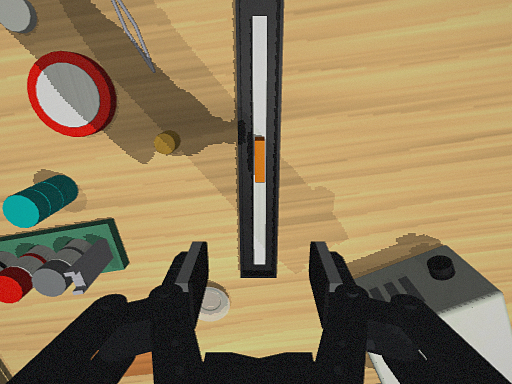

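>>> {"op": "servo_tool", "data": {
  "motion": [
    [[-0.39,0.17,0,0,0,0.89],[-0.37,0.2,0,0,0,0.89],[-0.36,0.23,0,0,0,0.89],[-0.34,0.26,0,0,0,0.89],[-0.32,0.28,0,0,0,0.89],[-0.29,0.31,0,0,0,0.89],[-0.27,0.33,0,0,0,0.89],[-0.24,0.35,0,0,0,0.89],[-0.22,0.37,0,0,0,0.89],[-0.19,0.38,0,0,0,0.89],[-0.16,0.4,0,0,0,0.89],[-0.13,0.41,0,0,0,0.89]]
  ],
  "jaw": 30
}}

```text
clock: 14.45
position: [0.5872, 0.047, 0.4388]
ee_rot: [0.972, 0.234, 0.009, -0.006]
ft_force: [0.2, -0.4, 0.1]
grip_width: 0.884
```

```bash
python3 plan.py 0.626 -0.035 0.42 2.45
```

```text
now [0.5872 0.047  0.4388] yaw 27.11 dyaw -24.66 D [ 0.0388 -0.082  -0.0188] rows 6 f [ 0.2 -0.4  0.1] w 0.884 t 14.45
[[[-0.011,0.303,0.061,-0.021,-0.036,0.822],
[0.011,0.303,0.061,-0.021,-0.036,0.822],
[0.033,0.301,0.062,-0.021,-0.036,0.822],
[0.055,0.298,0.062,-0.021,-0.036,0.822],
[0.076,0.293,0.062,-0.021,-0.036,0.822],
[0.097,0.287,0.063,-0.021,-0.036,0.822]]]
```

>>> {"op": "servo_tool", "data": {
  "motion": [
    [[-0.01,0.3,0.06,-0.02,-0.04,0.82],[0.01,0.3,0.06,-0.02,-0.04,0.82],[0.03,0.3,0.06,-0.02,-0.04,0.82],[0.06,0.3,0.06,-0.02,-0.04,0.82],[0.08,0.29,0.06,-0.02,-0.04,0.82],[0.1,0.29,0.06,-0.02,-0.04,0.82],[0,0,0,0,0,0],[0,0,0,0,0,0]]
  ]
}}

```text
clock: 15.25
position: [0.6246, -0.0432, 0.428]
ee_rot: [1.0, 0.01, 0.002, -0.001]
ft_force: [-0.0, 0.3, -0.2]
grip_width: 0.881
```

```bash
cat > lids.py <<'E'
from h import *
import sys
for nm in("wrist","top"):
    w=C(nm)
    if nm=="wrist": cv2.imwrite("pics/"+sys.argv[1],w.im[:,:,::-1])
    for n,lo,hi in(("red",(0,140,60),(6,255,255)),("yellow",(20,150,70),(34,255,255)),("blue",(106,140,50),(125,255,255)),("teal",(86,140,50),(95,255,255))):
        for b in w.blobs(lo,hi,60 if nm=="top" else 250):
            k,_=cv2.findContours(b[2].astype(np.uint8),0,1);k=cv2.convexHull(max(k,key=len))
            if len(k)<6: continue
            e=cv2.fitEllipse(k);p=w.plane(*e[0],.086);g=w.plane(*e[0],.018)
            s=e[1][1]/w.f*(w.E[2,3]-.086)
            if .35<p[0]<.8 and -.4<p[1]<.3: print(nm,n,np.round(e[0],1),np.round(e[1],1),"as lid",p[:2].round(4),"as plate",g[:2].round(4))
E
python3 lids.py w8.png; python3 plan.py 0.626 -0.012 0.42 2.45
```

```text
wrist red [77.6 28.1] [ 84.3 103.7] as lid [0.4612 0.085 ] as plate [0.4258 0.095 ]
wrist red [258.8 138.8] [38.8 40.8] as lid [ 0.6265 -0.0115] as plate [ 0.6271 -0.0225]
wrist yellow [110.4 195.6] [69.7 78.1] as lid [ 0.4693 -0.0751] as plate [ 0.4356 -0.1   ]
wrist yellow [260.8 233. ] [35.5 37.6] as lid [ 0.6308 -0.1165] as plate [ 0.6324 -0.1505]
wrist blue [114.7 280.9] [50.3 62.3] as lid [ 0.4601 -0.182 ] as plate [ 0.4244 -0.2302]
wrist blue [261.5 273.4] [33.7 36.5] as lid [ 0.6328 -0.1688] as plate [ 0.6348 -0.2142]
wrist teal [172.1  84.9] [42.5 54. ] as lid [0.5428 0.0383] as plate [0.5252 0.038 ]
top red [246.7 249.5] [35.9 36.1] as lid [0.4169 0.0931] as plate [0.4218 0.0961]
top blue [350.1 161.8] [14.  14.9] as lid [ 0.6317 -0.1732] as plate [ 0.6484 -0.1849]
top blue [376.4 244.4] [35.2 36. ] as lid [ 0.4213 -0.2264] as plate [ 0.4264 -0.2411]
top teal [266.5 202.4] [13.7 14.5] as lid [0.5333 0.041 ] as plate [0.5445 0.0411]
now [ 0.6245 -0.0429  0.428 ] yaw 1.16 dyaw 1.29 D [ 0.0015  0.0309 -0.008 ] rows 1 f [-0.5 -0.5  0.4] w 0.885 t 15.35
[[[0.042,-0.617,0.161,-0.027,-0.039,-0.257]]]
```

View pics/w8.png

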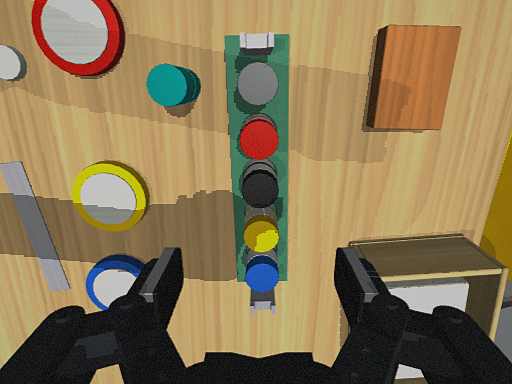

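Candidates for "red": the red lid at (259,139) in the rack, the red plate at (78,28), and the turquoise canister at (172,85) standing alone. The rack one, with the red lid, is the one meant. Going to it.

>>> {"op": "servo_tool", "data": {
  "motion": [
    [[0.04,-0.31,0.3,-0.01,-0.02,-0.13],[0.01,-0.31,0.5,-0.01,-0.02,-0.13],[0,0,0.6,0,0,0],[0,0,0.6,0,0,0],[0,0,0.5,0,0,0],[0,0,0,0,0,0],[0,0,0,0,0,0]]
  ],
  "jaw": 10
}}

```text
clock: 16.05
position: [0.6248, 0.0031, 0.2954]
ee_rot: [0.999, 0.032, -0.0, -0.003]
ft_force: [0.2, 1.1, 0.8]
grip_width: 0.96
```

```bash
python3 lids.py w9.png|grep red; python3 plan.py 0.6265 -0.0115 0.27 2.45
```

```text
wrist red [13.5 60.1] [109.3 127.5] as lid [0.4884 0.0905] as plate [0.4385 0.0925]
wrist red [257.8 240.6] [61.2 63.8] as lid [ 0.6259 -0.0087] as plate [ 0.6281 -0.0444]
top red [241.4 249.2] [25.  33.3] as lid [0.4179 0.1061] as plate [0.4228 0.1098]
now [0.625  0.0027 0.2961] yaw 3.66 dyaw -1.21 D [ 0.0015 -0.0142 -0.0261] rows 1 f [ 0.3 -0.5  0.2] w 0.96 t 16.15
[[[0.011,0.288,0.52,-0.072,-0.003,0.243]]]
```

View pics/w9.png

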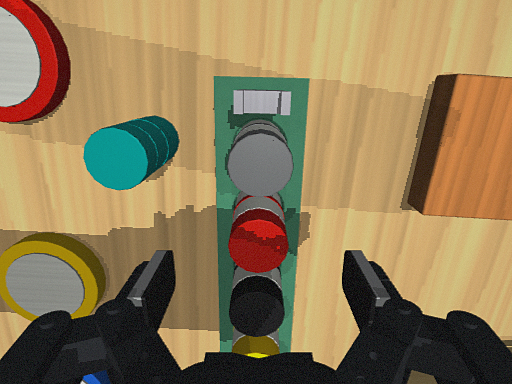

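>>> {"op": "servo_tool", "data": {
  "motion": [
    [[0.01,0.13,0.2,-0.03,0,0.12],[0.01,0.13,0.3,-0.03,0,0.12],[0,0,0,0,0,0],[0,0,0,0,0,0]]
  ],
  "jaw": 0
}}

```text
clock: 16.55
position: [0.6278, -0.0118, 0.2718]
ee_rot: [1.0, 0.02, 0.003, -0.0]
ft_force: [0.7, 0.4, 0.1]
grip_width: 1.002
```

```bash
python3 plan.py 0.6262 -0.0105 0.215 2.45 0.02
```

```text
now [ 0.6278 -0.0118  0.2718] yaw 2.31 dyaw 0.14 D [-0.0016  0.0013 -0.0568] rows 3 f [0.7 0.4 0.1] w 1.002 t 16.55
[[[-0.012,-0.009,0.379,-0.003,-0.02,-0.009],
[-0.012,-0.009,0.379,-0.003,-0.02,-0.009],
[-0.011,-0.009,0.379,-0.003,-0.02,-0.009]]]
```

>>> {"op": "servo_tool", "data": {
  "motion": [
    [[-0.01,-0.01,0.38,0,-0.02,0],[-0.01,-0.01,0.38,0,-0.02,0],[-0.01,-0.01,0.35,0,-0.02,0],[0,0,0,0,0,0],[0,0,0,0,0,0]]
  ]
}}

```text
clock: 17.05
position: [0.6274, -0.011, 0.216]
ee_rot: [1.0, 0.02, 0.001, -0.0]
ft_force: [-0.3, -0.2, -0.0]
grip_width: 0.996
```

```bash
python3 plan.py 0.6262 -0.0105 0.215 2.45 0.02
```

```text
now [ 0.6274 -0.011   0.216 ] yaw 2.26 dyaw 0.19 D [-0.0012  0.0005 -0.001 ] rows 1 f [-0.3 -0.2 -0. ] w 0.996 t 17.05
[[[-0.023,-0.011,0.02,-0.01,-0.029,-0.039]]]
```

>>> {"op": "servo_tool", "data": {
  "motion": [
    [[-0.02,0,0.02,0,-0.03,-0.03],[0,0,0,0,0,0],[0,0,0,0,0,0],[0,0,0,0,0,0],[0,0,0,0,0,0],[0,0,0,0,0,0],[0,0,0,0,0,0],[0,0,0,0,0,0]]
  ],
  "jaw": 255,
  "force": 40
}}

```text
clock: 17.85
position: [0.627, -0.0111, 0.2175]
ee_rot: [1.0, 0.021, 0.001, -0.001]
ft_force: [0.1, 1.5, -0.4]
grip_width: 0.461
```

>>> {"op": "servo_tool", "data": {
  "motion": [
    [[0,0,-0.1,0,0,0],[0,0,-0.2,0,0,0],[0,0,-0.4,0,0,0],[0,0,-0.6,0,0,0],[0,0,-0.6,0,0,0],[0,0,-0.5,0,0,0],[0,0,-0.3,0,0,0],[0,0,0,0,0,0]]
  ]
}}

```text
clock: 18.65
position: [0.6262, -0.012, 0.3625]
ee_rot: [1.0, 0.021, 0.002, -0.001]
ft_force: [0.0, -0.6, -0.7]
grip_width: 0.462
```

```bash
python3 plan.py 0.423 0.096 0.36 13 0.03; python3 lids.py w10.png
```

```text
now [ 0.6262 -0.012   0.3625] yaw 2.35 dyaw 10.65 D [-0.2032  0.108  -0.0025] rows 8 f [ 0.  -0.6 -0.7] w 0.462 t 18.65
[[[-0.496,-0.291,0.004,-0.001,-0.006,-0.266],
[-0.49,-0.302,0.005,-0.001,-0.006,-0.266],
[-0.482,-0.313,0.005,-0.001,-0.006,-0.266],
[-0.475,-0.325,0.005,-0.001,-0.006,-0.266],
[-0.467,-0.336,0.005,-0.001,-0.006,-0.266],
[-0.459,-0.346,0.006,-0.001,-0.006,-0.266],
[-0.451,-0.357,0.006,-0.001,-0.006,-0.266],
[-0.443,-0.367,0.006,-0.001,-0.006,-0.266]]]
wrist red [43.8 46.1] [ 99.6 125.1] as lid [0.469  0.0906] as plate [0.4263 0.0963]
wrist red [257.2 243.9] [59.5 70.7] as lid [ 0.6294 -0.0638] as plate [ 0.6311 -0.1008]
wrist red [258.2 297.2] [100.2 105.8] as lid [ 0.6326 -0.1207] as plate [ 0.6351 -0.1735]
wrist yellow [ 84.4 236.2] [78.6 90.9] as lid [ 0.4768 -0.062 ] as plate [ 0.4363 -0.0986]
wrist blue [ 81.2 320.9] [33.5 60.9] as lid [ 0.4608 -0.1548] as plate [ 0.4158 -0.217 ]
wrist teal [153.8 119.4] [51.8 69.4] as lid [0.5447 0.0417] as plate [0.523  0.0339]
top red [245.2 249.5] [32.7 35.7] as lid [0.417  0.0968] as plate [0.4218 0.1   ]
top yellow [328.2 163.4] [15.1 15.5] as lid [ 0.6292 -0.1178] as plate [ 0.6458 -0.1265]
top yellow [324.7 243.8] [32.  35.9] as lid [ 0.4261 -0.0997] as plate [ 0.4314 -0.1073]
top blue [349.7 161.8] [14.2 15.3] as lid [ 0.6317 -0.1721] as plate [ 0.6484 -0.1838]
top blue [376.1 244.4] [35.2 36.3] as lid [ 0.4213 -0.2258] as plate [ 0.4263 -0.2404]
```

View pics/w10.png

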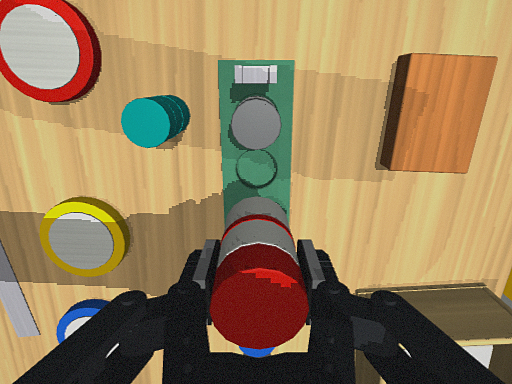

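>>> {"op": "servo_tool", "data": {
  "motion": [
    [[-0.5,-0.29,0,0,0,-0.27],[-0.49,-0.3,0,0,0,-0.27],[-0.48,-0.31,0,0,0,-0.27],[-0.48,-0.32,0,0,0,-0.27],[-0.47,-0.34,0,0,0,-0.27],[-0.46,-0.35,0,0,0,-0.27],[-0.45,-0.36,0,0,0,-0.27],[-0.4,-0.33,0,0,0,-0.2],[0,0,0,0,0,0],[0,0,0,0,0,0]]
  ]
}}

```text
clock: 19.75
position: [0.4119, 0.0975, 0.3473]
ee_rot: [0.993, 0.116, -0.009, 0.003]
ft_force: [0.3, -0.6, -1.0]
grip_width: 0.459
```

```bash
python3 plan.py 0.4235 0.096 0.26 13 0.03
```

```text
now [0.4119 0.0975 0.3473] yaw 13.37 dyaw -0.37 D [ 0.0116 -0.0015 -0.0873] rows 3 f [ 0.3 -0.6 -1. ] w 0.459 t 19.75
[[[0.083,0.025,0.581,0.017,0.07,0.025],
[0.08,0.026,0.581,0.017,0.07,0.025],
[0.076,0.027,0.581,0.017,0.07,0.025]]]
```

>>> {"op": "servo_tool", "data": {
  "motion": [
    [[0.08,0.03,0.58,0.02,0.07,0.02],[0.08,0.03,0.58,0.02,0.07,0.02],[0.08,0.03,0.5,0.02,0.07,0.02],[0,0,0,0,0,0],[0,0,0,0,0,0]]
  ]
}}

```text
clock: 20.25
position: [0.4258, 0.0934, 0.2606]
ee_rot: [0.994, 0.112, -0.0, 0.001]
ft_force: [-0.8, 0.2, -0.4]
grip_width: 0.46
```

```bash
python3 plan.py 0.4235 0.096 0.24 13 0.01
python3 - <<'E'
from h import *
w=C("top");cv2.imwrite("pics/t11.png",cv2.resize(w.im[190:300,190:320],None,fx=5,fy=5)[:,:,::-1])
w=C("scene");cv2.imwrite("pics/s11.png",cv2.resize(w.im[150:250,230:360],None,fx=5,fy=5)[:,:,::-1])
E
```

```text
now [0.4258 0.0934 0.2606] yaw 12.81 dyaw 0.19 D [-0.0023  0.0026 -0.0206] rows 3 f [-0.8  0.2 -0.4] w 0.46 t 20.25
[[[-0.011,-0.021,0.137,0.005,0.001,-0.012],
[-0.011,-0.02,0.137,0.005,0.001,-0.012],
[-0.011,-0.02,0.137,0.005,0.001,-0.012]]]
```

View pics/s11.png

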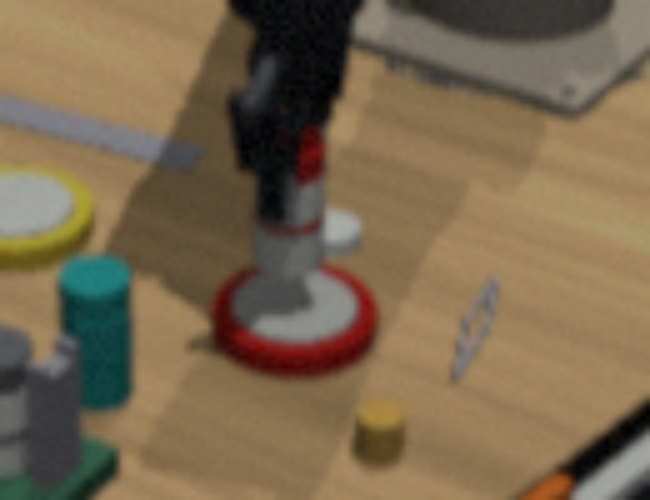

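Can is held upright above the plate. Lowering.

>>> {"op": "servo_tool", "data": {
  "motion": [
    [[-0.01,-0.02,0.14,0,0,0],[-0.01,-0.02,0.14,0,0,0],[-0.01,-0.02,0.08,0,0,0],[0,0,0,0,0,0],[0,0,0,0,0,0]]
  ]
}}

```text
clock: 20.85
position: [0.4243, 0.097, 0.2442]
ee_rot: [0.994, 0.112, 0.002, -0.001]
ft_force: [0.9, -0.0, -1.0]
grip_width: 0.459
```

```bash
python3 plan.py 0.4235 0.096 0.231 13 0.005
```

```text
now [0.4243 0.097  0.2442] yaw 12.88 dyaw 0.12 D [-0.0008 -0.001  -0.0132] rows 3 f [ 0.9 -0.  -1. ] w 0.459 t 20.85
[[[-0.007,0.005,0.088,-0.004,-0.019,-0.008],
[-0.007,0.005,0.088,-0.004,-0.019,-0.008],
[-0.007,0.005,0.088,-0.004,-0.019,-0.008]]]
```

>>> {"op": "servo_tool", "data": {
  "motion": [
    [[0,0,0.08,0,-0.02,0],[0,0,0.06,0,-0.02,0],[0,0,0.04,0,-0.02,0],[0,0,0,0,0,0],[0,0,0,0,0,0]]
  ]
}}

```text
clock: 21.35
position: [0.4244, 0.0971, 0.2346]
ee_rot: [0.994, 0.112, -0.0, -0.001]
ft_force: [0.1, 0.2, -1.0]
grip_width: 0.459
```

>>> {"op": "servo_tool", "data": {
  "motion": [
    [[0,0,0.03,0,0,0],[0,0,0.03,0,0,0],[0,0,0,0,0,0]]
  ]
}}

```text
clock: 21.65
position: [0.4245, 0.097, 0.2315]
ee_rot: [0.994, 0.112, -0.0, -0.001]
ft_force: [-0.7, -1.0, -2.1]
grip_width: 0.462
```

>>> {"op": "servo_tool", "data": {
  "motion": [
    [[0,0,0.03,0,0,0],[0,0,0,0,0,0]]
  ]
}}

```text
clock: 21.85
position: [0.4248, 0.0971, 0.231]
ee_rot: [0.994, 0.112, -0.0, -0.001]
ft_force: [-0.2, 0.8, -1.0]
grip_width: 0.458
```

>>> {"op": "servo_tool", "data": {
  "motion": [
    [[0,0,0.04,0,0,0],[0,0,0,0,0,0]]
  ]
}}

```text
clock: 22.05
position: [0.4252, 0.0971, 0.2308]
ee_rot: [0.994, 0.112, -0.0, -0.002]
ft_force: [-0.0, 0.1, -2.0]
grip_width: 0.456
```

>>> {"op": "servo_tool", "data": {
  "motion": [
    [[0,0,0,0,0,0],[0,0,0,0,0,0],[0,0,0,0,0,0],[0,0,0,0,0,0],[0,0,0,0,0,0],[0,0,0,0,0,0]]
  ],
  "jaw": 0
}}

```text
clock: 22.65
position: [0.4255, 0.0972, 0.2307]
ee_rot: [0.994, 0.112, 0.0, -0.002]
ft_force: [-0.4, -0.2, -0.8]
grip_width: 1.0
```

>>> {"op": "servo_tool", "data": {
  "motion": [
    [[0,0,-0.1,0,0,0],[0,0,-0.3,0,0,0],[0,0,-0.6,0,0,0],[0,0,-0.8,0,0,0],[0,0,-0.8,0,0,0],[0,0,-0.5,0,0,0],[0,0,-0.2,0,0,0]]
  ]
}}

```text
clock: 23.35
position: [0.4243, 0.0959, 0.4022]
ee_rot: [0.994, 0.111, -0.001, -0.0]
ft_force: [0.2, -0.5, -1.0]
grip_width: 0.999
```

```bash
python3 lids.py w12.png; python3 plan.py 0.6305 -0.118 0.37 2.45
```

```text
wrist red [256.9 158.5] [80.4 81.4] as lid [0.4192 0.1119] as plate [0.4223 0.0966]
wrist yellow [340.4  86.2] [23.6 25.3] as lid [0.4762 0.191 ] as plate [0.4929 0.1946]
wrist yellow [232.3 295.4] [64.6 69.9] as lid [ 0.4266 -0.0445] as plate [ 0.4314 -0.0971]
wrist blue [212.1 369.6] [57.3 63.4] as lid [ 0.4236 -0.1557] as plate [ 0.4277 -0.2347]
wrist teal [342.2 235.4] [39.9 67.5] as lid [0.5222 0.0528] as plate [0.5498 0.0234]
top yellow [194.1 185.1] [ 79.2 600.2] as lid [0.5827 0.2229] as plate [0.5967 0.2331]
top yellow [328.2 163.4] [15.1 15.4] as lid [ 0.6291 -0.1178] as plate [ 0.6457 -0.1265]
top yellow [322.5 243.9] [36.2 36.8] as lid [ 0.4258 -0.0944] as plate [ 0.4311 -0.1017]
top blue [349.6 161.8] [14.3 15.2] as lid [ 0.6318 -0.172 ] as plate [ 0.6485 -0.1837]
top blue [376.2 244.4] [35.1 36.2] as lid [ 0.4213 -0.226 ] as plate [ 0.4263 -0.2407]
top teal [266.8 202.6] [14.4 14.7] as lid [0.5329 0.0402] as plate [0.5441 0.0403]
now [0.4243 0.096  0.4007] yaw 12.79 dyaw -10.34 D [ 0.2062 -0.214  -0.0307] rows 8 f [-0.7  0.8 -0.4] w 1.001 t 23.45
[[[0.384,0.636,0.075,-0.001,0.005,0.258],
[0.399,0.627,0.075,-0.001,0.005,0.258],
[0.413,0.618,0.075,-0.001,0.005,0.258],
[0.427,0.608,0.076,-0.001,0.005,0.258],
[0.44,0.599,0.076,-0.001,0.005,0.258],
[0.453,0.588,0.076,-0.001,0.005,0.258],
[0.467,0.578,0.076,-0.001,0.005,0.258],
[0.479,0.567,0.077,-0.001,0.005,0.258]]]
```

View pics/w12.png

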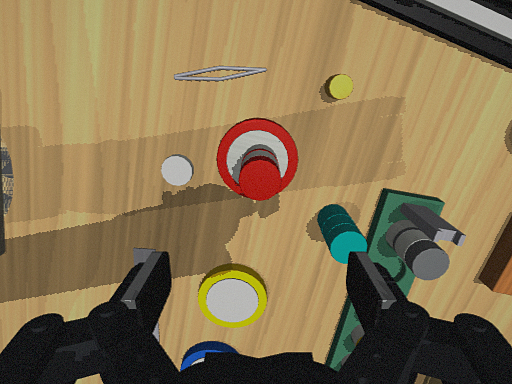

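Red can stands upright within the red plate, with the lid at (261,180) inside the rim at (257,158). Next is yellow.

>>> {"op": "servo_tool", "data": {
  "motion": [
    [[0.38,0.64,0.07,0,0,0.26],[0.4,0.63,0.07,0,0,0.26],[0.41,0.62,0.07,0,0,0.26],[0.43,0.61,0.07,0,0,0.26],[0.44,0.6,0.07,0,0,0.26],[0.45,0.59,0.07,0,0,0.26],[0.47,0.55,0.07,0,0,0.26],[0.45,0.4,0.07,0,0,0.26],[0,0,0,0,0,0],[0,0,0,0,0,0]]
  ]
}}

```text
clock: 24.45
position: [0.6317, -0.1163, 0.3494]
ee_rot: [1.0, 0.019, -0.014, 0.003]
ft_force: [0.4, -0.1, -0.6]
grip_width: 0.996
```

```bash
python3 lids.py w13.png; python3 plan.py 0.6305 -0.1185 0.28 2.45 0.03
```

```text
wrist yellow [ 70.9 145.2] [ 90.5 106.3] as lid [ 0.4799 -0.0856] as plate [ 0.4364 -0.1006]
wrist yellow [265.  193.7] [48.9 51.7] as lid [ 0.6308 -0.118 ] as plate [ 0.6315 -0.1425]
wrist blue [ 86.7 263.7] [75.2 87.3] as lid [ 0.4767 -0.1911] as plate [ 0.4324 -0.237 ]
wrist blue [264.9 250.9] [46.  49.3] as lid [ 0.633  -0.1699] as plate [ 0.6344 -0.2096]
wrist teal [148.8 -27.6] [ 54.9 103.2] as lid [0.5493 0.0296] as plate [0.5261 0.0483]
top red [246.6 249.4] [35.9 36. ] as lid [0.417  0.0932] as plate [0.4219 0.0962]
top red [244.5 246.3] [15.2 16. ] as lid [0.425  0.0982] as plate [0.4303 0.1015]
top blue [376.4 244.3] [34.9 36.1] as lid [ 0.4216 -0.2265] as plate [ 0.4266 -0.2412]
top teal [266.7 202.5] [14.2 14.7] as lid [0.5331 0.0405] as plate [0.5443 0.0406]
now [ 0.6314 -0.1155  0.3502] yaw 2.28 dyaw 0.17 D [-0.0009 -0.003  -0.0702] rows 3 f [-0.   1.1 -0.1] w 1.001 t 24.55
[[[0.005,0.017,0.468,0.021,0.101,-0.011],
[0.001,0.018,0.468,0.021,0.101,-0.011],
[-0.003,0.019,0.468,0.021,0.101,-0.011]]]
```

View pics/w13.png

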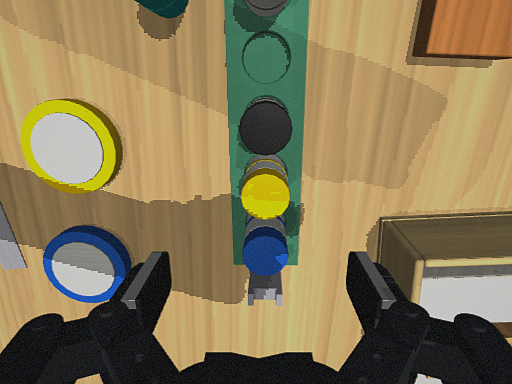

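Yellow lid at (265,194), next to black (266,127) and blue (265,251). Grasp at (0.6308, -0.118).

>>> {"op": "servo_tool", "data": {
  "motion": [
    [[0,0.02,0.47,0.02,0.1,0],[0,0.02,0.47,0.02,0.1,0],[0,0.02,0.47,0.02,0.1,0],[0,0,0,0,0,0],[0,0,0,0,0,0]]
  ]
}}

```text
clock: 25.05
position: [0.6287, -0.1143, 0.2798]
ee_rot: [1.0, 0.023, 0.002, -0.002]
ft_force: [-0.7, -0.8, 0.4]
grip_width: 0.997
```

```bash
python3 plan.py 0.6306 -0.118 0.216 2.45 0.02
```

```text
now [ 0.6287 -0.1143  0.2798] yaw 2.63 dyaw -0.18 D [ 0.0019 -0.0037 -0.0638] rows 4 f [-0.7 -0.8  0.4] w 0.997 t 25.05
[[[0.008,0.02,0.319,-0.009,-0.011,0.009],
[0.008,0.02,0.319,-0.009,-0.011,0.009],
[0.008,0.019,0.319,-0.009,-0.011,0.009],
[0.009,0.019,0.319,-0.009,-0.011,0.009]]]
```

>>> {"op": "servo_tool", "data": {
  "motion": [
    [[0.01,0.02,0.32,-0.01,-0.01,0],[0.01,0.02,0.32,-0.01,-0.01,0],[0.01,0.02,0.32,-0.01,-0.01,0],[0.01,0.02,0.3,-0.01,-0.01,0],[0,0,0,0,0,0],[0,0,0,0,0,0]]
  ]
}}

```text
clock: 25.65
position: [0.6318, -0.1175, 0.2135]
ee_rot: [1.0, 0.024, 0.001, 0.0]
ft_force: [0.7, 0.0, -0.0]
grip_width: 0.998
```

```bash
python3 plan.py 0.6306 -0.118 0.216 2.45 0.02
```

```text
now [ 0.6318 -0.1175  0.2135] yaw 2.71 dyaw -0.26 D [-0.0012 -0.0005  0.0025] rows 1 f [ 0.7  0.  -0. ] w 0.998 t 25.65
[[[-0.024,0.009,-0.049,0.003,-0.027,0.053]]]
```

>>> {"op": "servo_tool", "data": {
  "motion": [
    [[-0.02,0.01,-0.05,0,-0.02,0.05],[0,0,0,0,0,0],[0,0,0,0,0,0],[0,0,0,0,0,0],[0,0,0,0,0,0],[0,0,0,0,0,0],[0,0,0,0,0,0],[0,0,0,0,0,0]]
  ],
  "jaw": 255
}}

```text
clock: 26.45
position: [0.6312, -0.1183, 0.218]
ee_rot: [1.0, 0.021, 0.001, 0.0]
ft_force: [0.9, -0.2, -1.3]
grip_width: 0.459
```

>>> {"op": "servo_tool", "data": {
  "motion": [
    [[0,0,-0.1,0,0,0],[0,0,-0.2,0,0,0],[0,0,-0.4,0,0,0],[0,0,-0.6,0,0,0],[0,0,-0.6,0,0,0],[0,0,-0.5,0,0,0],[0,0,-0.3,0,0,0],[0,0,0,0,0,0]]
  ]
}}

```text
clock: 27.25
position: [0.6303, -0.119, 0.3631]
ee_rot: [1.0, 0.021, 0.002, 0.0]
ft_force: [-0.0, 0.7, -1.2]
grip_width: 0.459
```

```bash
python3 plan.py 0.433 -0.101 0.36 2.45 0.03; python3 lids.py w14.png|grep wrist
```

```text
now [ 0.6303 -0.119   0.3631] yaw 2.36 dyaw 0.09 D [-0.1973  0.018  -0.0031] rows 7 f [-0.   0.7 -1.2] w 0.459 t 27.25
[[[-0.561,-0.075,0.006,0.001,-0.007,-0.003],
[-0.561,-0.075,0.007,0.001,-0.007,-0.003],
[-0.561,-0.075,0.007,0.001,-0.007,-0.003],
[-0.561,-0.075,0.007,0.001,-0.007,-0.003],
[-0.561,-0.075,0.008,0.001,-0.007,-0.003],
[-0.561,-0.075,0.008,0.001,-0.007,-0.003],
[-0.561,-0.075,0.009,0.001,-0.007,-0.003]]]
wrist yellow [ 65.7 142.8] [ 89.2 105.1] as lid [ 0.4774 -0.0869] as plate [ 0.4359 -0.1008]
wrist yellow [257.1 247.5] [66.6 73.9] as lid [ 0.6335 -0.1753] as plate [ 0.6352 -0.2136]
wrist yellow [258.3 297.1] [100.4 105.2] as lid [ 0.6369 -0.2287] as plate [ 0.6394 -0.2816]
wrist blue [ 81.3 259.8] [74.8 86.7] as lid [ 0.4743 -0.194 ] as plate [ 0.432  -0.2373]
wrist teal [143.7 -26.1] [ 53.4 102.5] as lid [0.5484 0.0309] as plate [0.5266 0.0496]
```

View pics/w14.png

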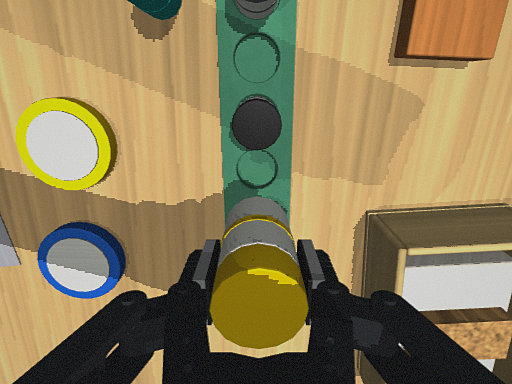

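>>> {"op": "servo_tool", "data": {
  "motion": [
    [[-0.56,-0.07,0,0,0,0],[-0.56,-0.07,0,0,0,0],[-0.56,-0.07,0,0,0,0],[-0.56,-0.07,0,0,0,0],[-0.56,-0.07,0,0,0,0],[-0.5,-0.07,0,0,0,0],[-0.35,-0.03,0,0,0,0],[0,0,0,0,0,0],[0,0,0,0,0,0]]
  ]
}}

```text
clock: 28.25
position: [0.4366, -0.1012, 0.349]
ee_rot: [1.0, 0.023, -0.008, 0.001]
ft_force: [0.2, -0.0, -1.6]
grip_width: 0.458
```

```bash
python3 plan.py 0.4325 -0.101 0.265 2.45 0.03
```

```text
now [ 0.4366 -0.1012  0.349 ] yaw 2.59 dyaw -0.14 D [-0.0041  0.0002 -0.084 ] rows 3 f [ 0.2 -0.  -1.6] w 0.458 t 28.25
[[[-0.018,-0.003,0.56,0.003,0.062,0.01],
[-0.021,-0.003,0.56,0.003,0.062,0.01],
[-0.024,-0.002,0.56,0.003,0.062,0.01]]]
```

>>> {"op": "servo_tool", "data": {
  "motion": [
    [[-0.02,0,0.56,0,0.06,0.01],[-0.02,0,0.56,0,0.06,0.01],[-0.02,0,0.5,0,0.06,0.01],[0,0,0,0,0,0],[0,0,0,0,0,0]]
  ]
}}

```text
clock: 28.75
position: [0.4353, -0.1014, 0.265]
ee_rot: [1.0, 0.021, -0.0, 0.002]
ft_force: [0.5, -0.7, -0.5]
grip_width: 0.462
```

```bash
python3 plan.py 0.4325 -0.101 0.245 2.45 0.01
```

```text
now [ 0.4353 -0.1014  0.265 ] yaw 2.45 dyaw 0.0 D [-0.0028  0.0004 -0.02  ] rows 3 f [ 0.5 -0.7 -0.5] w 0.462 t 28.75
[[[-0.018,-0.004,0.133,0.016,0.002,0],
[-0.018,-0.004,0.133,0.016,0.002,0],
[-0.018,-0.004,0.133,0.016,0.002,0]]]
```

>>> {"op": "servo_tool", "data": {
  "motion": [
    [[-0.02,0,0.13,0.02,0,0],[-0.02,0,0.13,0.02,0,0],[-0.02,0,0.1,0.01,0,0],[0,0,0.06,0,0,0],[0,0,0.06,0,0,0],[0,0,0,0,0,0],[0,0,0,0,0,0]]
  ]
}}

```text
clock: 29.45
position: [0.434, -0.1017, 0.242]
ee_rot: [1.0, 0.022, 0.002, -0.0]
ft_force: [0.5, -0.1, -0.7]
grip_width: 0.46
```

```bash
python3 plan.py 0.4325 -0.101 0.232 2.45 0.005
```

```text
now [ 0.434  -0.1017  0.242 ] yaw 2.47 dyaw -0.02 D [-0.0015  0.0007 -0.01  ] rows 3 f [ 0.5 -0.1 -0.7] w 0.46 t 29.45
[[[-0.01,-0.005,0.066,-0.002,-0.014,0.002],
[-0.01,-0.005,0.066,-0.002,-0.014,0.002],
[-0.01,-0.005,0.066,-0.002,-0.014,0.002]]]
```

>>> {"op": "servo_tool", "data": {
  "motion": [
    [[-0.01,0,0.06,0,-0.01,0],[-0.01,0,0.05,0,-0.01,0],[-0.01,0,0.04,0,-0.01,0],[0,0,0.03,0,0,0],[0,0,0,0,0,0],[0,0,0,0,0,0]]
  ]
}}

```text
clock: 30.05
position: [0.4325, -0.1018, 0.2324]
ee_rot: [1.0, 0.022, 0.001, -0.0]
ft_force: [0.6, 0.5, -1.2]
grip_width: 0.454
```

>>> {"op": "servo_tool", "data": {
  "motion": [
    [[0,0,0.03,0,0,0],[0,0,0,0,0,0]]
  ]
}}

```text
clock: 30.25
position: [0.4327, -0.1019, 0.2315]
ee_rot: [1.0, 0.022, 0.001, -0.001]
ft_force: [-2.6, 0.6, 2.0]
grip_width: 0.459
```

>>> {"op": "servo_tool", "data": {
  "motion": [
    [[0,0,0.03,0,0,0],[0,0,0,0,0,0]]
  ]
}}

```text
clock: 30.45
position: [0.433, -0.1023, 0.2317]
ee_rot: [1.0, 0.021, 0.0, -0.001]
ft_force: [1.0, 0.2, -0.8]
grip_width: 0.461
```

Contact at the expected height. Releasing.

>>> {"op": "servo_tool", "data": {
  "motion": [
    [[0,0,0,0,0,0],[0,0,0,0,0,0],[0,0,0,0,0,0],[0,0,0,0,0,0],[0,0,0,0,0,0],[0,0,0,0,0,0]]
  ],
  "jaw": 0
}}

```text
clock: 31.05
position: [0.4333, -0.1022, 0.2316]
ee_rot: [1.0, 0.021, 0.001, -0.001]
ft_force: [-0.8, -0.4, 0.8]
grip_width: 1.0
```

>>> {"op": "servo_tool", "data": {
  "motion": [
    [[0,0,-0.1,0,0,0],[0,0,-0.3,0,0,0],[0,0,-0.6,0,0,0],[0,0,-0.8,0,0,0],[0,0,-0.6,0,0,0],[0,0,-0.3,0,0,0],[0,0,-0.1,0,0,0]]
  ]
}}

```text
clock: 31.75
position: [0.432, -0.1032, 0.3779]
ee_rot: [1.0, 0.02, -0.0, -0.0]
ft_force: [0.0, 0.4, -1.0]
grip_width: 0.999
```

```bash
python3 lids.py w15.png; python3 plan.py 0.6328 -0.172 0.36 2.45
```

```text
wrist red [251.2  -8.6] [33.5 65.9] as lid [0.4216 0.0437] as plate [0.4197 0.0605]
wrist yellow [257.8 164.1] [85.7 89. ] as lid [ 0.4317 -0.0858] as plate [ 0.4323 -0.1027]
wrist blue [249.4 270.5] [71.5 75.9] as lid [ 0.4278 -0.193 ] as plate [ 0.4274 -0.2378]
wrist blue [456.3 257. ] [42.  49.6] as lid [ 0.6266 -0.17  ] as plate [ 0.678  -0.2088]
wrist teal [388.3  18. ] [50.2 85.8] as lid [0.525  0.0306] as plate [0.55  0.044]
top red [246.6 249.5] [35.7 35.9] as lid [0.417  0.0932] as plate [0.4218 0.0962]
top red [244.5 246.3] [15.2 16. ] as lid [0.425  0.0982] as plate [0.4303 0.1015]
top yellow [320.  243.8] [31.8 35.5] as lid [ 0.4262 -0.0882] as plate [ 0.4315 -0.0953]
top yellow [321.1 241.6] [ 6.3 13.8] as lid [ 0.4317 -0.0911] as plate [ 0.4373 -0.0983]
top blue [349.7 161.8] [14.3 15.3] as lid [ 0.6316 -0.1721] as plate [ 0.6483 -0.1838]
top teal [266.8 202.6] [14.5 14.5] as lid [0.533  0.0403] as plate [0.5442 0.0404]
now [ 0.4319 -0.1031  0.3766] yaw 2.34 dyaw 0.11 D [ 0.2009 -0.0689 -0.0166] rows 6 f [ 0.3 -0.2  0. ] w 0.999 t 31.85
[[[0.66,0.257,0.054,-0.001,0.003,-0.004],
[0.66,0.257,0.054,-0.001,0.003,-0.004],
[0.66,0.257,0.054,-0.001,0.003,-0.004],
[0.659,0.257,0.055,-0.001,0.003,-0.004],
[0.659,0.258,0.055,-0.001,0.003,-0.004],
[0.659,0.258,0.055,-0.001,0.003,-0.004]]]
```

View pics/w15.png

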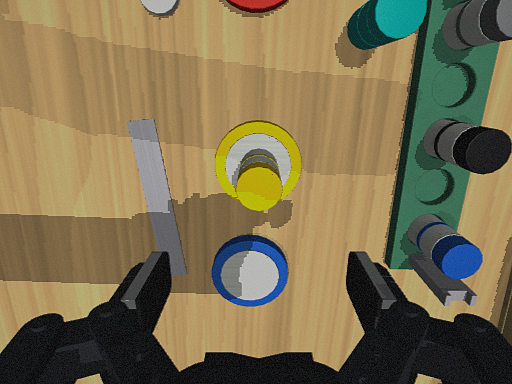

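Yellow can stands upright on its plate, lid at (259,187) inside the rim at (258,164). Next is the blue lid at (456,257) in the rack. The blue plate is at (249,270).

>>> {"op": "servo_tool", "data": {
  "motion": [
    [[0.66,0.25,0.05,0,0,0],[0.66,0.25,0.05,0,0,0],[0.66,0.25,0.05,0,0,0],[0.66,0.25,0.05,0,0,0],[0.66,0.25,0.05,0,0,0],[0.6,0.22,0.05,0,0,0],[0,0,0,0,0,0],[0,0,0,0,0,0]]
  ]
}}

```text
clock: 32.65
position: [0.6352, -0.1701, 0.3456]
ee_rot: [1.0, 0.022, -0.008, -0.001]
ft_force: [-0.9, -0.0, 0.4]
grip_width: 1.002
```

```bash
python3 lids.py w16.png; python3 plan.py 0.6328 -0.172 0.28 2.45 0.03
```

```text
wrist yellow [51.7 91.7] [ 98.3 120. ] as lid [ 0.481  -0.0985] as plate [ 0.4363 -0.1017]
wrist yellow [-3.2 96.5] [39.4 54.6] as lid [ 0.4406 -0.1035] as plate [ 0.3839 -0.1082]
wrist blue [260.3 198.1] [49.5 51.9] as lid [ 0.6332 -0.1719] as plate [ 0.6337 -0.1968]
wrist blue [ 69.9 225.7] [82.  95.4] as lid [ 0.4778 -0.2038] as plate [ 0.4322 -0.2382]
top red [246.6 249.5] [35.9 36. ] as lid [0.417  0.0932] as plate [0.4218 0.0962]
top red [244.5 246.2] [15.2 15.9] as lid [0.4251 0.0982] as plate [0.4303 0.1015]
top yellow [168.5 195.8] [ 83.2 655.4] as lid [0.5569 0.2877] as plate [0.5695 0.3015]
top blue [376.9 244.6] [34.2 34.9] as lid [ 0.4207 -0.2277] as plate [ 0.4257 -0.2425]
top teal [266.8 202.5] [14.4 14.5] as lid [0.533  0.0404] as plate [0.5442 0.0404]
now [ 0.6347 -0.1695  0.3464] yaw 2.54 dyaw -0.09 D [-0.0019 -0.0025 -0.0664] rows 3 f [-0.8  0.7  0.5] w 1.002 t 32.75
[[[-0.006,0.018,0.443,-0.013,0.06,0.006],
[-0.009,0.017,0.443,-0.013,0.06,0.006],
[-0.011,0.017,0.443,-0.013,0.06,0.006]]]
```

View pics/w16.png

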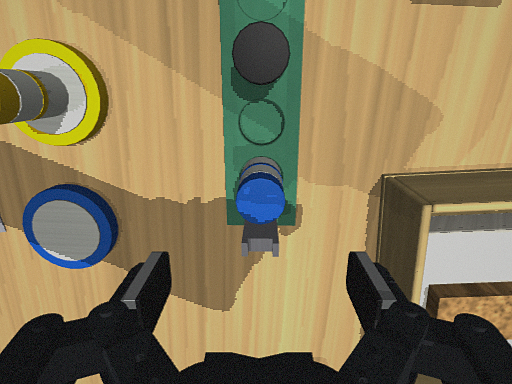

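>>> {"op": "servo_tool", "data": {
  "motion": [
    [[0,0.02,0.44,-0.01,0.06,0],[0,0.02,0.44,-0.01,0.06,0],[0,0.02,0.44,-0.01,0.06,0],[0,0,0,0,0,0],[0,0,0,0,0,0]]
  ]
}}

```text
clock: 33.25
position: [0.6312, -0.1712, 0.2821]
ee_rot: [1.0, 0.022, 0.002, -0.002]
ft_force: [-0.5, -0.7, 0.6]
grip_width: 1.0
```

```bash
python3 plan.py 0.633 -0.172 0.217 2.45 0.02
```

```text
now [ 0.6312 -0.1712  0.2821] yaw 2.54 dyaw -0.09 D [ 0.0018 -0.0008 -0.0651] rows 4 f [-0.5 -0.7  0.6] w 1.0 t 33.25
[[[0.007,0.005,0.325,-0.009,-0.014,0.004],
[0.008,0.005,0.325,-0.009,-0.014,0.004],
[0.008,0.005,0.325,-0.009,-0.014,0.004],
[0.009,0.004,0.325,-0.009,-0.014,0.004]]]
```

>>> {"op": "servo_tool", "data": {
  "motion": [
    [[0.01,0.01,0.32,-0.01,-0.01,0],[0.01,0,0.32,-0.01,-0.01,0],[0.01,0,0.32,-0.01,-0.01,0],[0.01,0,0.28,-0.01,-0.01,0],[0,0,0,0,0,0],[0,0,0,0,0,0]]
  ]
}}

```text
clock: 33.85
position: [0.6339, -0.1711, 0.2169]
ee_rot: [1.0, 0.022, 0.002, 0.0]
ft_force: [-0.8, -1.0, 0.1]
grip_width: 1.0
```

```bash
python3 plan.py 0.633 -0.172 0.217 2.45 0.02
```

```text
now [ 0.6339 -0.1711  0.2169] yaw 2.58 dyaw -0.13 D [-0.0009 -0.0009  0.0001] rows 1 f [-0.8 -1.   0.1] w 1.0 t 33.85
[[[-0.018,0.017,-0.002,0.003,-0.041,0.025]]]
```

>>> {"op": "servo_tool", "data": {
  "motion": [
    [[-0.02,0.02,0,0,-0.04,0.02],[0,0,0,0,0,0],[0,0,0,0,0,0],[0,0,0,0,0,0],[0,0,0,0,0,0],[0,0,0,0,0,0],[0,0,0,0,0,0],[0,0,0,0,0,0]]
  ],
  "jaw": 255
}}

```text
clock: 34.65
position: [0.6332, -0.1725, 0.2184]
ee_rot: [1.0, 0.021, 0.001, 0.0]
ft_force: [1.0, -0.0, -1.2]
grip_width: 0.457
```

>>> {"op": "servo_tool", "data": {
  "motion": [
    [[0,0,-0.1,0,0,0],[0,0,-0.2,0,0,0],[0,0,-0.4,0,0,0],[0,0,-0.6,0,0,0],[0,0,-0.6,0,0,0],[0,0,-0.5,0,0,0],[0,0,-0.3,0,0,0],[0,0,0,0,0,0]]
  ]
}}

```text
clock: 35.45
position: [0.6324, -0.173, 0.3627]
ee_rot: [1.0, 0.021, 0.001, 0.001]
ft_force: [-0.2, -0.0, -1.5]
grip_width: 0.457
```

```bash
python3 plan.py 0.427 -0.24 0.36 -14 0.03; python3 lids.py w17.png|grep wrist
```

```text
now [ 0.6324 -0.173   0.3627] yaw 2.39 dyaw -16.39 D [-0.2054 -0.067  -0.0027] rows 8 f [-0.2 -0.  -1.5] w 0.457 t 35.45
[[[-0.52,0.146,0.006,0.001,-0.004,0.41],
[-0.515,0.164,0.006,0.001,-0.004,0.41],
[-0.508,0.183,0.006,0.001,-0.004,0.41],
[-0.501,0.201,0.006,0.001,-0.004,0.41],
[-0.494,0.219,0.006,0.001,-0.004,0.41],
[-0.486,0.236,0.006,0.001,-0.004,0.41],
[-0.477,0.253,0.006,0.001,-0.004,0.41],
[-0.468,0.27,0.007,0.001,-0.004,0.41]]]
wrist yellow [55.1 87.5] [ 95.4 116.2] as lid [ 0.4777 -0.0993] as plate [ 0.4357 -0.1017]
wrist yellow [-1.5 90.9] [48.8 62.4] as lid [ 0.4347 -0.1036] as plate [ 0.3808 -0.1071]
wrist blue [ 72.8 217.9] [79.8 92.6] as lid [ 0.4747 -0.2066] as plate [ 0.4319 -0.2387]
wrist blue [257.  244.2] [61.7 71.2] as lid [ 0.635  -0.2258] as plate [ 0.6365 -0.2631]
wrist blue [258.2 295.6] [ 99.6 104.7] as lid [ 0.6383 -0.2807] as plate [ 0.6407 -0.3332]
```

View pics/w17.png

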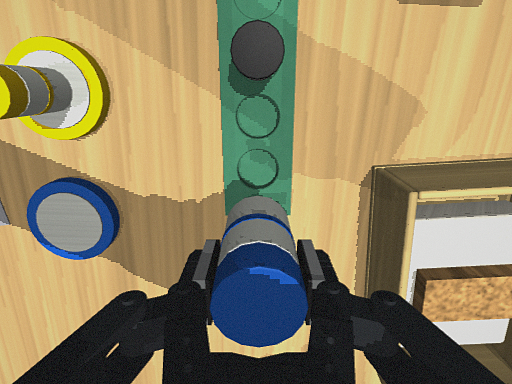

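>>> {"op": "servo_tool", "data": {
  "motion": [
    [[-0.52,0.15,0,0,0,0.41],[-0.51,0.16,0,0,0,0.41],[-0.51,0.18,0,0,0,0.41],[-0.5,0.2,0,0,0,0.41],[-0.49,0.22,0,0,0,0.41],[-0.49,0.24,0,0,0,0.41],[-0.45,0.25,0,0,0,0.41],[-0.3,0.22,0,0,0,0.3],[0,0,0,0,0,0],[0,0,0,0,0,0]]
  ]
}}

```text
clock: 36.55
position: [0.4265, -0.2363, 0.3452]
ee_rot: [0.993, -0.12, -0.012, -0.001]
ft_force: [1.2, -0.3, -0.7]
grip_width: 0.462
```

```bash
python3 plan.py 0.427 -0.24 0.265 -14 0.03
```

```text
now [ 0.4265 -0.2363  0.3452] yaw -13.83 dyaw -0.17 D [ 0.0005 -0.0037 -0.0802] rows 3 f [ 1.2 -0.3 -0.7] w 0.462 t 36.55
[[[0.022,0.022,0.534,0.006,0.092,0.012],
[0.018,0.022,0.535,0.006,0.092,0.012],
[0.014,0.023,0.535,0.006,0.092,0.012]]]
```

>>> {"op": "servo_tool", "data": {
  "motion": [
    [[0.02,0.02,0.53,0.01,0.09,0.01],[0.02,0.02,0.53,0.01,0.09,0.01],[0.01,0.02,0.48,0.01,0.09,0.01],[0,0,0,0,0,0],[0,0,0,0,0,0]]
  ]
}}

```text
clock: 37.05
position: [0.4301, -0.2371, 0.2641]
ee_rot: [0.993, -0.118, -0.001, 0.001]
ft_force: [-0.2, -0.4, -1.5]
grip_width: 0.456
```

```bash
python3 plan.py 0.427 -0.24 0.24 -14 0.01
```

```text
now [ 0.4301 -0.2371  0.2641] yaw -13.59 dyaw -0.41 D [-0.0031 -0.0029 -0.0241] rows 3 f [-0.2 -0.4 -1.5] w 0.456 t 37.05
[[[-0.016,0.023,0.16,0.006,0.008,0.027],
[-0.016,0.023,0.16,0.006,0.008,0.027],
[-0.016,0.023,0.16,0.006,0.008,0.027]]]
```

>>> {"op": "servo_tool", "data": {
  "motion": [
    [[-0.02,0.02,0.15,0.01,0.01,0.03],[-0.02,0.02,0.15,0.01,0.01,0.03],[-0.02,0.02,0.14,0.01,0.01,0.03],[0,0,0.04,0,0,0],[0,0,0,0,0,0],[0,0,0,0,0,0]]
  ]
}}

```text
clock: 37.65
position: [0.4278, -0.2394, 0.2406]
ee_rot: [0.993, -0.122, 0.002, -0.001]
ft_force: [-0.2, -0.7, -1.8]
grip_width: 0.462
```

```bash
python3 plan.py 0.427 -0.24 0.2325 -14 0.005
```

```text
now [ 0.4278 -0.2394  0.2406] yaw -13.98 dyaw -0.02 D [-0.0008 -0.0006 -0.0081] rows 2 f [-0.2 -0.7 -1.8] w 0.462 t 37.65
[[[-0.007,0.008,0.081,-0.01,-0.023,0.002],
[-0.007,0.008,0.081,-0.01,-0.023,0.002]]]
```

>>> {"op": "servo_tool", "data": {
  "motion": [
    [[-0.01,0.01,0.06,-0.01,-0.02,0],[0,0,0.05,0,-0.02,0],[0,0,0.03,0,0,0],[0,0,0,0,0,0],[0,0,0,0,0,0]]
  ]
}}

```text
clock: 38.15
position: [0.4275, -0.2399, 0.2335]
ee_rot: [0.993, -0.122, 0.001, -0.0]
ft_force: [0.0, -0.1, -1.8]
grip_width: 0.461
```

>>> {"op": "servo_tool", "data": {
  "motion": [
    [[0,0,0.03,0,0,0],[0,0,0,0,0,0]]
  ]
}}

```text
clock: 38.35
position: [0.4276, -0.2399, 0.2321]
ee_rot: [0.993, -0.122, 0.001, -0.0]
ft_force: [0.5, -1.0, -1.0]
grip_width: 0.454
```

>>> {"op": "servo_tool", "data": {
  "motion": [
    [[0,0,0.03,0,0,0],[0,0,0,0,0,0]]
  ]
}}

```text
clock: 38.55
position: [0.4277, -0.2405, 0.2322]
ee_rot: [0.993, -0.122, 0.001, -0.001]
ft_force: [-0.9, -0.3, -2.4]
grip_width: 0.46
```

Stopped at contact height. Releasing.

>>> {"op": "servo_tool", "data": {
  "motion": [
    [[0,0,0,0,0,0],[0,0,0,0,0,0],[0,0,0,0,0,0],[0,0,0,0,0,0],[0,0,0,0,0,0],[0,0,0,0,0,0]]
  ],
  "jaw": 0
}}

```text
clock: 39.15
position: [0.428, -0.2405, 0.2323]
ee_rot: [0.993, -0.122, 0.001, -0.001]
ft_force: [-0.3, -0.4, 0.3]
grip_width: 0.996
```

>>> {"op": "servo_tool", "data": {
  "motion": [
    [[0,0,-0.1,0,0,0],[0,0,-0.3,0,0,0],[0,0,-0.6,0,0,0],[0,0,-0.8,0,0,0],[0,0,-0.8,0,0,0],[0,0,-0.5,0,0,0],[0,0,-0.2,0,0,0],[0,0,0,0,0,0],[0,0,0,0,0,0]]
  ]
}}

```text
clock: 40.05
position: [0.4263, -0.2414, 0.4034]
ee_rot: [0.992, -0.123, -0.0, -0.001]
ft_force: [0.3, 0.4, 0.4]
grip_width: 0.997
```

```bash
python3 lids.py w18.png
python3 - <<'E'
from h import *
for n in("top","scene"):
    w=C(n);cv2.imwrite(f"pics/{n}18.png",w.im[:,:,::-1] if n=="top" else cv2.resize(w.im[140:310,130:400],None,fx=2.9,fy=2.9)[:,:,::-1])
E
```

```text
wrist yellow [230.5  30.6] [ 92.  102.2] as lid [ 0.4357 -0.1139] as plate [ 0.4329 -0.1027]
wrist blue [258.9 159.5] [79.6 80. ] as lid [ 0.432  -0.2261] as plate [ 0.4283 -0.2414]
top red [246.6 249.5] [35.7 35.9] as lid [0.417  0.0932] as plate [0.4218 0.0962]
top red [244.5 246.3] [15.2 16. ] as lid [0.425  0.0982] as plate [0.4303 0.1015]
top yellow [322.6 243.9] [36.3 37. ] as lid [ 0.4258 -0.0945] as plate [ 0.4311 -0.1019]
top yellow [325.6 241. ] [15.2 15.8] as lid [ 0.4329 -0.1022] as plate [ 0.4386 -0.11  ]
top blue [376.3 244.4] [35.3 36.4] as lid [ 0.4214 -0.2263] as plate [ 0.4264 -0.241 ]
top teal [266.7 202.5] [14.3 14.5] as lid [0.5331 0.0404] as plate [0.5444 0.0405]
```

View pics/w18.png

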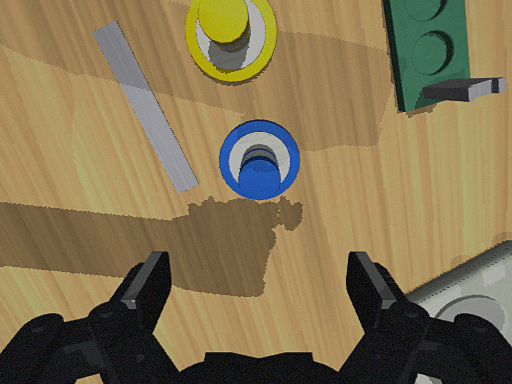

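View pics/scene18.png

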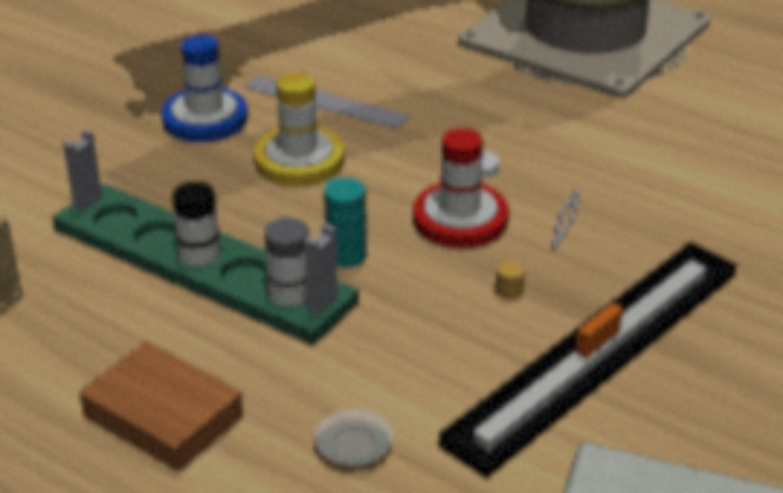

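View pics/top18.png

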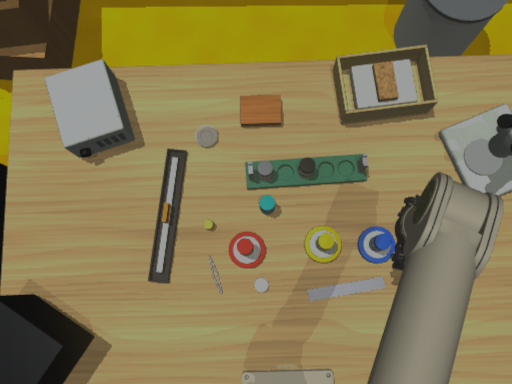

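The pictures show all three canisters upright and centred on their plates, the bar flat in the tray with its tab up, and grey and black still in the rack. The gripper is clear, so I hand in.

```bash
python3 -c "
from workcell import order;print(order.hand_in())"
```

```text
the job is handed in; nothing more can be done
None
```

The job is done and handed in, with the arm's clock at about 40 s of the 109 s allowed. No verdict was reported.

**What I did:** I lifted the retaining bar straight out by its orange tab and laid it flat in the black tray, tab up. Then I stood the red, yellow and blue canisters on their matching cold plates, in that order. Grey and black stayed in the rack, and I did not touch the turquoise canister.

**Last checks:**
- **Pictures:** the top, scene and wrist views show the bar inside the tray and all three canisters upright on their plates, with the gripper clear above.
- **Centring:** the red and yellow lids measured from the top camera lie about 2–4 mm from the plate centres. The top camera did not pick up the blue lid, so for blue I have only its release position, about 1–2 mm from the plate centre, and the wrist picture.
- **Where readings disagreed:** the cameras differed by about 2–4 mm on the plate positions, so I aimed between them.
- **Touchdown:** the force reading barely changed when things touched down (about 1–2 N of noise). I judged contact by the arm stopping at the expected height.

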